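# Open a drive cage and fit the spare modules

### The arm

A 6-joint arm with a two-finger parallel gripper is mounted at the origin on the work surface. World frame = base frame: x ahead of the robot, y to its left, z up, the work surface at z = 0. Lengths are in mm, angles in rad, forces in N, time in s.
With the tool pointing down it reaches from about 275 to 750 mm from the base axis. Payload 10.2 kg.
Tool frame: the origin (TCP) lies midway between the tips of the shut fingers; the grasp point (between the pads) lies 19 mm behind it; z points along the fingers, y is the direction in which the jaws open and shut (so a half turn about z gives the same grasp; the last joint's range is limited). The gripper opens to 85 mm and grips with 20 to 120 N. Pads are 22 mm wide; open, the fingers measure 114 mm over their backs; the gripper's body (76 mm by 85 mm) begins 54 mm behind the grasp point. The pads swing forward as they close: fully open they stand 13 mm farther back than shut.
Start: joints at [-1.499, 0.313, 1.498, -0, 1.331, -0.223], TCP at [152.525, -502.361, 192.194] pointing down, gripper open.
Joint ranges: [-2.94, 2.94], [-0.97, 2.17], [0.19, 2.56], [-1.23, 4.37], [0.02, 3.11], [-2.88, 2.88]. Speed limits (rad/s): [2.39, 2.39, 3.01, 3.14, 3.14, 3.14].

### API

Orientations are given as a unit quaternion [w, x, y, z].
In Python, from rig import ctrl gives the robot as it stands.
- The arm moves only by the tool carry_out, never from a script. Its argument "plan" is a list of rows, each a list of 3 entries, a list of its own where there are three numbers: the finger opening in mm, from 0 to 85.4, then the shift along the tool's x, y, z in mm, then the turn, a rotation vector about the tool's x, y, z in units of 6 degrees (1.0 is 6 degrees). In form: [[grip, [x, y, z], [ax, ay, az]], ...]. A call has 1 to 20 rows; each row shifts and turns the commanded pose from where the row before left it, along the tool's axes as they then stand; what a row does not reach is not made up. A row lasts 1/12 s, in which the tool goes at most 41.7 mm and 7.16 degrees, less where a joint would pass 70% of its speed; a pose out of reach is approached as far as the arm can. A call with a gripper value outside its range is refused whole. The fingers move at their own pace and stop on an object; "grip_force" is the grip in N (left out, the last holds). Time passes only in rows, so rows that do not move let the fingers close. It gives the time, the measured TCP pose, the force and the opening at its end, in the units of the state.
- ctrl.sense(): the state, without advancing time (a new reading comes with each control period).
- ctrl.capture(name): name is "scene" or "top" or "wrist"; returns a dict with "color" (420x560x3 uint8, blue, green, red), "range_z" (420x560 float32, mm along the optical axis (not along the pixel's ray), 0 where there is no reading), "fx", "fy", "cx", "cy" (pixels), "dist_coeffs" ([k1, k2, p1, p2, k3] as OpenCV has them; the pictures are not rectified), "cam_to_world" (4x4, takes a point from camera to world coordinates); the wrist camera has in their place "tool_from_camera" (4x4, takes a point from camera to tool coordinates, whose origin is the TCP and whose axes are the flange's). Camera axes: x right, y up, looking along -z (the intrinsics and any distortion apply to the point x, -y, -z); pixel columns grow to the right and rows downward; lengths in mm; the calibration is good to about 2 mm. A picture is of the moment at which its call begins: read the wrist's pose just before it.
- ctrl.finish_job(): hands the job in, once; it reports no verdict.
The state is a dict: "time_s": time; "joints": joint angles; "dq": joint speeds; "tau": joint torques, N m; "eef_pos": TCP position; "ee_rot": TCP orientation; "force": force on the tool from outside, world axes, zero at the start; "wrist_torque": the same for the moment, N m; "grip_width": opening from 0.0 (shut) to 1.0 (fully open).
Only numpy, scipy, OpenCV 4.12 (cv2) and the standard library are available. Lean on these libraries where they do the work, as an engineer would, in place of code of your own. Each camera call takes 0.05 s, during which the arm holds its last target.

### The job

With the screwdriver, turn every fastener of the drive cage that is still locked fully open (a quarter turn anticlockwise), then lift the cover off by its handle and lay it flat, right way up, in the middle of the rubber mat. Push each spare module that stands on the bench fully home, upright, in an empty bay of its own, leaving the fitted modules in place, and see that the screwdriver hangs in its holder again at the end. Do not turn the fasteners with the fingers, and do not disturb the other things on the bench.

Things in the scene. Friction and masses are not known exactly. Their poses are not given: they have to be found in the camera images.
- cage: Fixed open steel box 188 (x) x 118 (y) mm, 6 mm walls 90 mm high. Origin: middle, on the bench. Four bays in a row, middles at its x = -63, -21, 21, 63 mm, y = 0, floor 8 mm above the bench, parted by 11 mm thick, 37.5 mm high dividers with rounded tops. A bay is 31 (x) x 106 (y) mm: a module stands in it with its 90 mm length along y. The cover lies on the walls at the start.
- cover: Aluminium plate 188 (x) x 120 (y) x 4 mm, about 0.3 kg, at the start on the cage. Origin: centre of its underside; z up. A black bow handle stands in its middle: a bar 90 mm long along x, 12 mm wide along y, from 28 to 38 mm above the underside, on two legs (clear span 70 mm). It can lift off only when no fastener wing lies over it.
- mat: Black rubber mat fixed on the bench, 270 (x) x 200 (y) x 3 mm; origin: centre of its underside.
- driver: Flat-blade screwdriver, 129 mm, 0.14 kg, at the start hanging upright in its holder. Origin: middle of the blade's tip; z up the tool to the handle; x along the blade's width. Blade 18 (x) x 4 (y) mm, 16 mm long; shaft 10 mm thick; round flange 38 mm across from 60 to 66 mm; then the square handle, 24 x 24 mm, faces square to x and y, up to 125 mm, and a slimmer end.
- holder_mouth (a point): Middle of the hole in the top of the wooden screwdriver holder (a fixed block 70 x 70 mm, 70 mm high, with an upright through hole 27 mm across). The driver hangs in it by its flange, blade tip 10 mm above the bench; any heading will do.
- cam0 (a joint): Angle of fastener 0, rad, anticlockwise from above: 0 = locked (wing along the cage's x, its inner end over the cover), 1.571 = end stop, fully open (wing along the cage's y, clear of the cover). Below about 1.25 it still holds the cover. It stays where left; takes about 0.12 N m. Which fastener stands at which corner of the cage varies.
- slot0 (a point): Fastener 0: brass wing 54 x 18 x 7 mm on a post at an end of the cage, 18 mm outside the cover's edge, with a slotted head 27 mm across on top. Point: middle of the slot's mouth, on the turning axis, level with the head's top; x runs along slot and wing and turns with them. Slot 8 mm wide, 10 mm deep, open at both ends.
- cam1 (a joint): Angle of fastener 1, rad, anticlockwise from above: 0 = locked (wing along the cage's x, its inner end over the cover), 1.571 = end stop, fully open (wing along the cage's y, clear of the cover). Below about 1.25 it still holds the cover. It stays where left; takes about 0.12 N m. Which fastener stands at which corner of the cage varies.
- slot1 (a point): Fastener 1: brass wing 54 x 18 x 7 mm on a post at an end of the cage, 18 mm outside the cover's edge, with a slotted head 27 mm across on top. Point: middle of the slot's mouth, on the turning axis, level with the head's top; x runs along slot and wing and turns with them. Slot 8 mm wide, 10 mm deep, open at both ends.
- cam2 (a joint): Angle of fastener 2, rad, anticlockwise from above: 0 = locked (wing along the cage's x, its inner end over the cover), 1.571 = end stop, fully open (wing along the cage's y, clear of the cover). Below about 1.25 it still holds the cover. It stays where left; takes about 0.12 N m. Which fastener stands at which corner of the cage varies.
- slot2 (a point): Fastener 2: brass wing 54 x 18 x 7 mm on a post at an end of the cage, 18 mm outside the cover's edge, with a slotted head 27 mm across on top. Point: middle of the slot's mouth, on the turning axis, level with the head's top; x runs along slot and wing and turns with them. Slot 8 mm wide, 10 mm deep, open at both ends.
- cam3 (a joint): Angle of fastener 3, rad, anticlockwise from above: 0 = locked (wing along the cage's x, its inner end over the cover), 1.571 = end stop, fully open (wing along the cage's y, clear of the cover). Below about 1.25 it still holds the cover. It stays where left; takes about 0.12 N m. Which fastener stands at which corner of the cage varies.
- slot3 (a point): Fastener 3: brass wing 54 x 18 x 7 mm on a post at an end of the cage, 18 mm outside the cover's edge, with a slotted head 27 mm across on top. Point: middle of the slot's mouth, on the turning axis, level with the head's top; x runs along slot and wing and turns with them. Slot 8 mm wide, 10 mm deep, open at both ends.
- fitted0: Module already fitted in bay 0, counted from 0 along the cage's x (absent if that bay is empty). Upright drive module: grey body 26 (x) x 90 (y) x 45 (z) mm, steel base (heavy at the bottom), with a black grip block on top in the middle, 14 (x) x 24 (y) mm, from 45 to 75 mm height. Origin: centre of the underside; z up. Same after a half turn. 0.15 to 0.31 kg.
- fitted1: Module already fitted in bay 1, counted from 0 along the cage's x (absent if that bay is empty). Upright drive module: grey body 26 (x) x 90 (y) x 45 (z) mm, steel base (heavy at the bottom), with a black grip block on top in the middle, 14 (x) x 24 (y) mm, from 45 to 75 mm height. Origin: centre of the underside; z up. Same after a half turn. 0.15 to 0.31 kg.
- fitted2: Module already fitted in bay 2, counted from 0 along the cage's x (absent if that bay is empty). Upright drive module: grey body 26 (x) x 90 (y) x 45 (z) mm, steel base (heavy at the bottom), with a black grip block on top in the middle, 14 (x) x 24 (y) mm, from 45 to 75 mm height. Origin: centre of the underside; z up. Same after a half turn. 0.15 to 0.31 kg.
- fitted3: Module already fitted in bay 3, counted from 0 along the cage's x (absent if that bay is empty). Upright drive module: grey body 26 (x) x 90 (y) x 45 (z) mm, steel base (heavy at the bottom), with a black grip block on top in the middle, 14 (x) x 24 (y) mm, from 45 to 75 mm height. Origin: centre of the underside; z up. Same after a half turn. 0.15 to 0.31 kg.
- module0: Spare module, at the start standing loose on the bench (may be absent). Upright drive module: grey body 26 (x) x 90 (y) x 45 (z) mm, steel base (heavy at the bottom), with a black grip block on top in the middle, 14 (x) x 24 (y) mm, from 45 to 75 mm height. Origin: centre of the underside; z up. Same after a half turn. 0.15 to 0.31 kg.
- module1: Spare module, at the start standing loose on the bench (may be absent). Upright drive module: grey body 26 (x) x 90 (y) x 45 (z) mm, steel base (heavy at the bottom), with a black grip block on top in the middle, 14 (x) x 24 (y) mm, from 45 to 75 mm height. Origin: centre of the underside; z up. Same after a half turn. 0.15 to 0.31 kg.
- module2: Spare module, at the start standing loose on the bench (may be absent). Upright drive module: grey body 26 (x) x 90 (y) x 45 (z) mm, steel base (heavy at the bottom), with a black grip block on top in the middle, 14 (x) x 24 (y) mm, from 45 to 75 mm height. Origin: centre of the underside; z up. Same after a half turn. 0.15 to 0.31 kg.
- tape: Bystander: roll of tape lying flat, 70 mm across, 22 mm high; origin at its middle, on the underside.
- cleaner: Bystander: small bottle, 52 mm across, 120 mm high; origin at its middle, on the underside.
- mug: Bystander: mug, 80 mm across, 90 mm high; origin at its middle, on the underside.
- brush: Bystander: brush lying on the bench; origin at its middle, on the underside.

How it is judged (in metres and radians):
On the way, in this order (a step that is already met when the one before it is completed fails the run):
1. all four fasteners are fully open, the cover still on the cage (value of joint each of cam0, cam1, cam2, cam3 above 1.35 rad and horizontal distance between cover and cage below 0.03 m), for 0.2 s.
2. the cover lies flat on the mat (horizontal distance between cover and mat below 0.06 m and height (world z) of cover below 0.008 m and angle between cover's own z axis and vertical below 0.06 rad and linear speed of cover below 0.02 m/s), for 0.2 s.
At the end, for the whole second after the job is handed in: Four fasteners within 0.22 rad of the open stop; cover flat, right way up, within 60 mm of the mat's middle; each spare module upright at rest in an empty bay (within 10 mm of its middle, under 5 mm off the floor); fitted modules still down; driver hanging in its holder (all of step 2 and value of joint each of cam0, cam1, cam2, cam3 above 1.35 rad and horizontal distance between driver and holder_mouth below 0.01 m and height (world z) of driver below 0.015 m and angle between driver's own z axis and vertical below 0.12 rad and (x of module0 in the frame of cage between -0.073 and -0.053 m or x of module0 in the frame of cage between -0.031 and -0.011 m or x of module0 in the frame of cage between 0.011 and 0.031 m or x of module0 in the frame of cage between 0.053 and 0.073 m) and y of module0 in the frame of cage between -0.012 and 0.012 m and height (world z) of each of module0, module1, module2, fitted0, fitted1, fitted2, fitted3 below 0.013 m and angle between each of module0, module1, module2's own z axis and vertical below 0.1 rad and linear speed of each of module0, module1, module2, driver below 0.02 m/s and (x of module1 in the frame of cage between -0.073 and -0.053 m or x of module1 in the frame of cage between -0.031 and -0.011 m or x of module1 in the frame of cage between 0.011 and 0.031 m or x of module1 in the frame of cage between 0.053 and 0.073 m) and y of module1 in the frame of cage between -0.012 and 0.012 m and (x of module2 in the frame of cage between -0.073 and -0.053 m or x of module2 in the frame of cage between -0.031 and -0.011 m or x of module2 in the frame of cage between 0.011 and 0.031 m or x of module2 in the frame of cage between 0.053 and 0.073 m) and y of module2 in the frame of cage between -0.012 and 0.012 m); the robot touches nothing.
It fails at once if a fastener is pushed by the fingers (contact force between the fingers and cam0 above 2 N or contact force between the fingers and cam1 above 2 N or contact force between the fingers and cam2 above 2 N or contact force between the fingers and cam3 above 2 N).
It fails at once if a fitted module is shifted or pulled out (distance of any of fitted0, fitted1, fitted2, fitted3 from where it was at the start of the episode above 0.03 m).
It fails at once if a bystander is moved by more than 30 mm (distance of any of tape, cleaner, mug, brush from where it was at the start of the episode above 0.03 m).
Of fitted0, fitted1, fitted2, fitted3 only 1 to 1 are there at a start; the rules pass over those that are not, and their reading is None.
Of module0, module1, module2 only 1 to 3 are there at a start; the rules pass over those that are not, and their reading is None.
At some moment in a run one of module0, module1, module2 may be knocked a few centimetres aside while the robot is not near it.
It also fails if it takes over 210 s, if anything falls off the work surface, if the arm or the gripper's body presses on something with over 40 N, if the wrist force passes 120 N, or if a joint passes its speed limit or range.

## Working session

There is one attempt and no reset: what is moved stays moved. The work goes in short steps, Python scripts to look and compute and a tool call to move; the robot and the scene stay as the last step left them, time stands still between calls to the robot, and variables do not carry over. Pictures are saved under pics/ and viewed, and the job is handed in when it is done.

Besides the shell and the picture viewer there is one more tool, called after "Request:" by a JSON object that holds its "api" and its "payload". carry_out: Moves the arm, as the interface text tells. Its arguments: {"type":"object","properties":{"plan":{"type":"array"},"grip_force":{"type":"number"}},"required":["plan"]}

```bash
ls -la; mkdir -p pics; cat > h.py <<'E'
import numpy as np, cv2
from rig import ctrl
from scipy.spatial.transform import Rotation as R
def save(c,n): cv2.imwrite(f'pics/{n}.png',c['color'])
def K(c): return np.array([[c['fx'],0,c['cx']],[0,c['fy'],c['cy']],[0,0,1.]])
def T(c,s=None):
    if 'cam_to_world' in c: return np.array(c['cam_to_world'])
    M=np.eye(4);q=s['ee_rot'];M[:3,:3]=R.from_quat([q[1],q[2],q[3],q[0]]).as_matrix();M[:3,3]=s['eef_pos']
    return M@np.array(c['tool_from_camera'])
def rays(c,M,px):
    p=cv2.undistortPoints(np.array(px,float).reshape(-1,1,2),K(c),np.array(c['dist_coeffs'],float)).reshape(-1,2)
    d=np.c_[p[:,0],-p[:,1],-np.ones(len(p))]
    return M[:3,3],d@M[:3,:3].T
def onplane(c,M,px,z):
    o,d=rays(c,M,px); return o+d*((z-o[2])/d[:,2])[:,None]
def depthpts(c,M,px):
    o,d=rays(c,M,px); px=np.array(px).astype(int); r=c['range_z'][px[:,1],px[:,0]]
    return o+d*r[:,None]
def project(c,M,P):
    Mi=np.linalg.inv(M);P=np.atleast_2d(P)@Mi[:3,:3].T+Mi[:3,3]
    q=np.c_[P[:,0],-P[:,1],-P[:,2]]
    return cv2.projectPoints(q,np.zeros(3),np.zeros(3),K(c),np.array(c['dist_coeffs'],float))[0].reshape(-1,2)
def cap(n):
    s=ctrl.sense();c=ctrl.capture(n);return c,T(c,s)
E
python3 - <<'E'
from h import *
print(ctrl.sense())
for n in('scene','top','wrist'):
    c,M=cap(n);save(c,n+'0');print(n,M.round(3),c['fx'],c['dist_coeffs'],(c['range_z']>0).mean())
    if n=='wrist':print(c['tool_from_camera'])
E
```

```text
total 12
drwxr-xr-x  3 agent agent 4096 Dec  6 17:09 .
drwxr-xr-x 23 root  root  4096 Dec  6 17:09 ..
drwxr-xr-x  2 agent agent 4096 Dec  6 17:09 pics
{'time_s': 0.0, 'joints': array([-1.49938815e+00,  3.13445867e-01,  1.49846737e+00,  2.63455398e-05,
        1.33098693e+00, -2.23393835e-01]), 'dq': array([-7.66854243e-04, -1.52383590e-03, -4.85433471e-05,  2.66787378e-04,
       -4.22397655e-05,  1.09937658e-03]), 'tau': array([-1.72126442e-03, -4.12269366e+01, -2.59746355e+01, -3.34949391e-04,
        4.10913635e-03, -6.25017563e-06]), 'eef_pos': array([ 152.51487547, -502.03103093,  191.62582203]), 'ee_rot': array([-6.50898593e-04,  9.89156376e-01,  1.46864684e-01,  6.23898538e-05]), 'force': array([ 0.00142994, -1.09539788,  0.07266179]), 'wrist_torque': array([-0.01819483, -0.00304698,  0.00226972]), 'grip_width': 1.0012233650598703}
scene [[-5.820000e-01 -6.020000e-01  5.460000e-01  1.112054e+03]
 [ 8.130000e-01 -4.250000e-01  3.970000e-01  3.513080e+02]
 [-7.000000e-03  6.750000e-01  7.370000e-01  8.701220e+02]
 [ 0.000000e+00  0.000000e+00  0.000000e+00  1.000000e+00]] 431.37
[... 329 characters left out ...]
+00]] 534.4495053456301 [-0.17353097  0.          0.          0.          0.        ] 0.9960119047619047
wrist [[ 2.91000e-01  9.19000e-01  2.64000e-01  2.19162e+02]
 [-9.57000e-01  2.80000e-01  7.90000e-02 -4.82241e+02]
 [-1.00000e-03 -2.76000e-01  9.61000e-01  3.72789e+02]
 [ 0.00000e+00  0.00000e+00  0.00000e+00  1.00000e+00]] 328.06258155273423 [-0.02372758  0.          0.          0.          0.        ] 0.9958503401360544
[[ 8.07128320e-04  9.61125194e-01  2.76111772e-01  6.95850741e+01]
 [ 9.99999673e-01 -7.89738692e-04 -1.74169693e-04  1.81705527e-01]
 [ 5.06572696e-05  2.76111822e-01 -9.61125517e-01 -1.81081364e+02]
 [ 0.00000000e+00  0.00000000e+00  0.00000000e+00  1.00000000e+00]]
```

View pics/scene0.png

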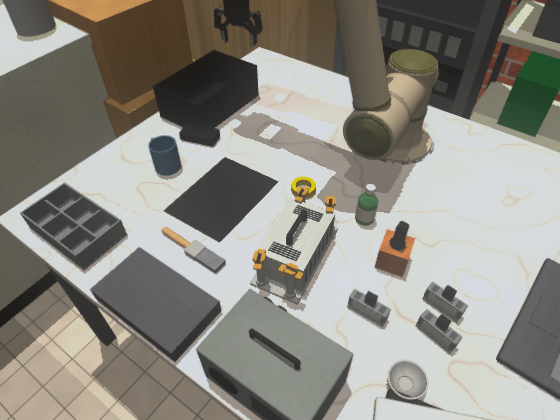

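View pics/top0.png

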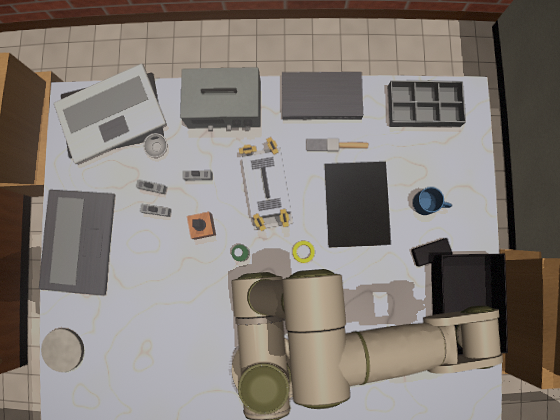

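View pics/wrist0.png

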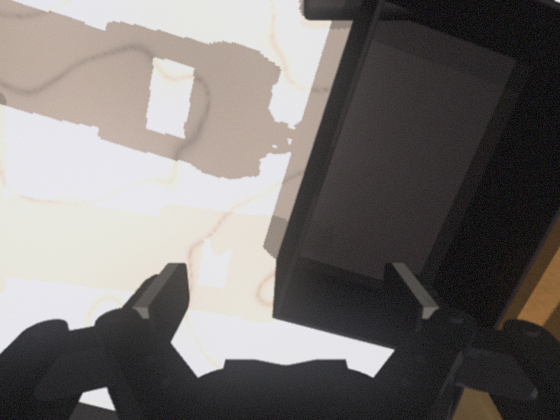

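Three spare modules stand at about (151,187), (155,210) and (197,175) in the top view. The cage is near (266,190), the holder near (201,225), the mat near (357,204). I'll zoom in and get rough positions.

```bash
python3 - <<'E'
from h import *
c,M=cap('top')
im=c['color'][125:265,120:320];cv2.imwrite('pics/topz.png',cv2.resize(im,None,fx=4,fy=4,interpolation=cv2.INTER_CUBIC))
c2,M2=cap('scene')
im=c2['color'][170:350,240:480];cv2.imwrite('pics/scz.png',cv2.resize(im,None,fx=3.3,fy=3.3,interpolation=cv2.INTER_CUBIC))
px=[(151,187),(155,210),(197,175),(201,225),(266,190),(357,204),(240,253),(303,251),(257,222),(285,217),(249,150),(271,145)]
print(depthpts(c,M,px).round(0))
E
```

```text
[[ 568.  360.   60.]
 [ 494.  342.   74.]
 [ 604.  215.   61.]
 [ 444.  192.  110.]
 [ 545.   -3.  128.]
 [ 516. -287.    5.]
 [ 360.   74.  123.]
 [ 368. -114.    0.]
 [ 452.   24.  110.]
 [ 467.  -59.  102.]
 [ 668.   48.  119.]
 [ 684.  -18.  114.]]
```

View pics/topz.png

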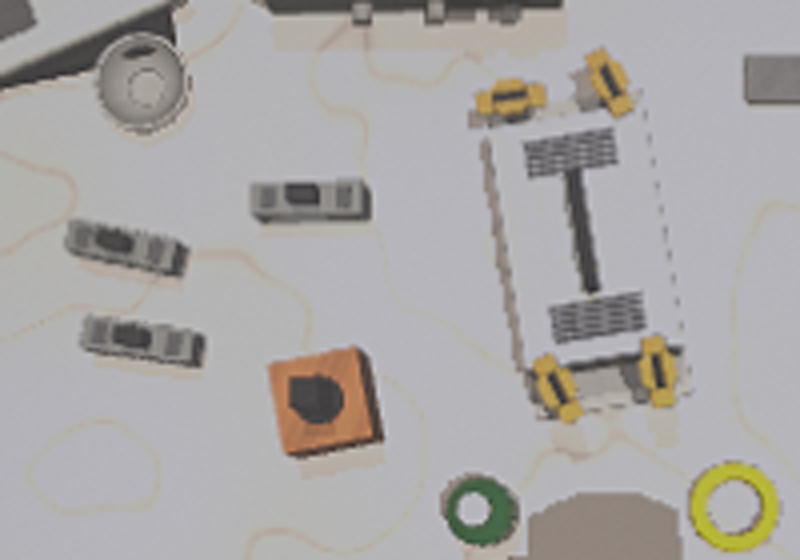

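View pics/scz.png

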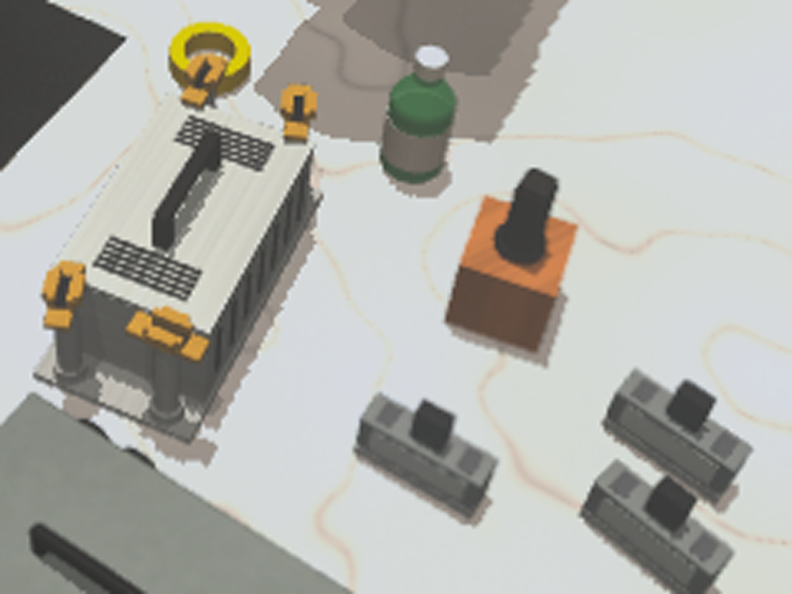

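Request:
{"api": "carry_out", "payload": {"plan": [[85, [0, 0, -40], [0, 0, 0]], [85, [0, 0, -40], [0, 0, 0]], [85, [0, 0, -40], [0, 0, 0]], [85, [0, 0, -38], [0, 0, 0]], [85, [30, -24, 0], [0, 0, 0]], [85, [32, -25, 0], [0, 0, 0]], [85, [32, -25, 0], [0, 0, 0]], [85, [32, -25, 0], [0, 0, 0]], [85, [32, -25, 0], [0, 0, 0]], [85, [32, -25, 0], [0, 0, 0]], [85, [32, -25, 0], [0, 0, 0]], [85, [32, -25, 0], [0, 0, 0]], [85, [32, -25, 0], [0, 0, 0]], [85, [32, -25, 0], [0, 0, 0]], [85, [32, -25, 0], [0, 0, 0]], [85, [32, -25, 0], [0, 0, 0]], [85, [32, -25, 0], [0, 0, 0]], [85, [32, -25, 0], [0, 0, 0]], [85, [32, -25, 0], [0, 0, 0]], [85, [0, 0, 0], [0, 0, 0]]]}}

```text
time_s: 1.92
eef_pos: [503.2, -0.6, 349.2]
ee_rot: [-0.001, 0.989, 0.15, -0.0]
force: [-1.2, -0.9, -0.4]
grip_width: 0.993
```

```bash
python3 - <<'E'
from h import *
s=ctrl.sense();print(s['eef_pos'],s['ee_rot'],s['joints'])
c,M=cap('wrist');save(c,'w1')
np.savez('v1.npz',color=c['color'],range_z=c['range_z'],M=M)
E
```

```text
[503.22645326  -0.55558936 349.15189793] [-1.01866755e-03  9.88704239e-01  1.49875888e-01 -3.30447449e-04] [-2.35306592e-01  2.08133666e-01  1.23275087e+00  1.65318848e-03
  1.70208683e+00  1.03481937e+00]
```

View pics/w1.png

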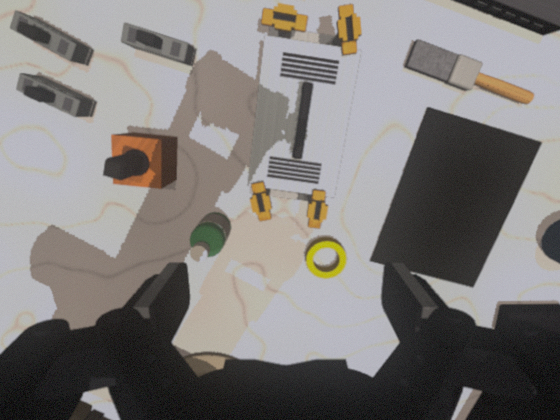

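Request:
{"api": "carry_out", "payload": {"plan": [[85, [25, 5, 10], [0, 0, 0]], [85, [28, 7, 10], [0, 0, 0]], [85, [28, 7, 10], [0, 0, 0]], [85, [28, 6, 10], [0, 0, 0]], [85, [0, 0, 0], [0, 0, 0]], [85, [0, 0, 0], [0, 0, 0]]]}}

```text
time_s: 2.47
eef_pos: [612.9, 1.1, 308.4]
ee_rot: [-0.0, 0.989, 0.146, -0.002]
force: [-0.0, -0.8, -1.0]
grip_width: 0.998
```

```bash
python3 - <<'E'
from h import *
c,M=cap('wrist');save(c,'w2')
np.savez('v2.npz',color=c['color'],range_z=c['range_z'],M=M)
for n in('v1','v2'):
    d=np.load(n+'.npz');c['color']=d['color'];c['range_z']=d['range_z'];M=d['M'];print(n)
    hsv=cv2.cvtColor(c['color'],cv2.COLOR_BGR2HSV)
    m=cv2.inRange(hsv,(14,130,120),(26,255,255))
    cs,_=cv2.findContours(m,cv2.RETR_EXTERNAL,cv2.CHAIN_APPROX_NONE)
    for k in cs:
        if cv2.contourArea(k)<120: continue
        (x,y),wh,a=cv2.minAreaRect(k)
        mm=np.zeros(m.shape,np.uint8);cv2.drawContours(mm,[k],-1,255,-1)
        ys,xs=np.nonzero(mm);P=depthpts(c,M,np.c_[xs,ys]);z=P[:,2];
        o=P[(z>90)&(z<140)]
        if len(o)<20: print('?',x,y,np.median(z));continue
        top=np.percentile(o[:,2],95)
        q=onplane(c,M,[(x,y)],top)[0]
        cc=o[:,:2]-o[:,:2].mean(0);w,v=np.linalg.eigh(cc.T@cc);d=v[:,1];
        print((round(x),round(y)),np.round(wh,1),'ztop',top.round(1),'mean',o.mean(0).round(1),'ctr',q.round(1),'dir',np.degrees(np.arctan(d[1]/d[0])).round(1),np.histogram(o[:,2],bins=range(90,141,4))[0])
E
```

```text
v1
(316, 214) [18.2 25.6] ztop 113.0 mean [460.1 -57.1 109.1] ctr [461.5 -56.8 113. ] dir 12.3 [  0   0  47  32  10 205   2   0   0   0   0   0]
(261, 207) [26.2 18.4] ztop 113.1 mean [448.5  15.7 108.9] ctr [449.6  16.3 113.1] dir 26.5 [  0   0  46  50   2 217   0   0   0   0   0   0]
? 504.16229248046875 88.0852279663086 18.043267887814125
(349, 29) [48.  21.9] ztop 112.9 mean [685.3 -20.3 106.9] ctr [683.5 -21.1 112.9] dir 25.4 [  0   0 204 105  16 322   4   0   0   0   0   0]
(284, 17) [43.9 24.6] ztop 112.8 mean [673.6  54.1 106.3] ctr [673.   53.7 112.8] dir -82.2 [  0   0 236 222  38 336   0   0   0   0   0   0]
v2
(295, 300) [19.4 23.3] ztop 113.3 mean [460.3 -57.9 109.6] ctr [462.2 -57.6 113.3] dir 15.1 [  0   0  30  40   8 204   1   0   0   0   0   0]
(237, 292) [22.9 19.9] ztop 113.2 mean [449.   15.8 109.6] ctr [451.3  16.9 113.2] dir 28.4 [  0   0  32  41   2 220   1   0   0   0   0   0]
(256, 111) [45.5 22.9] ztop 112.7 mean [674.   53.9 105.9] ctr [673.9  53.3 112.7] dir -82.2 [  0   0 241 230  10 314   0   0   0   0   0   0]
(322, 120) [46.3 22.7] ztop 112.7 mean [686.4 -20.3 105.9] ctr [686.4 -19.7 112.7] dir 26.1 [  0   0 253 215  19 309   0   0   0   0   0   0]
```

View pics/w2.png

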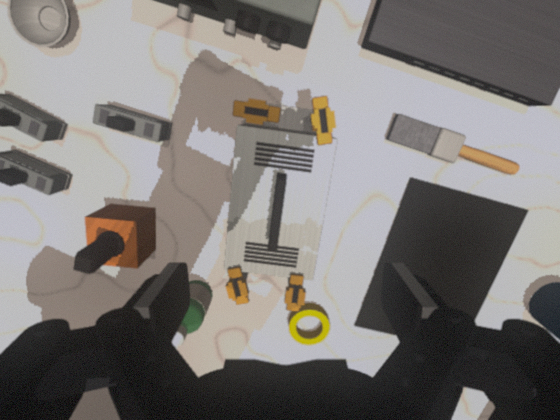

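Request:
{"api": "carry_out", "payload": {"plan": [[85, [0, 0, 30], [0, 0, 0]], [85, [0, 0, 30], [0, 0, 0]], [85, [0, 0, 30], [0, 0, 0]], [85, [0, 0, 20], [0, 0, 0]], [85, [0, 0, 0], [0, 0, 0]], [85, [0, 0, 0], [0, 0, 0]]]}}

```text
time_s: 3.02
eef_pos: [612.4, 1.6, 201.8]
ee_rot: [0.0, 0.989, 0.147, 0.0]
force: [1.1, -0.0, 0.7]
grip_width: 0.995
```

```bash
python3 - <<'E'
from h import *
s=ctrl.sense();print(s['eef_pos'],s['ee_rot'])
c,M=cap('wrist');save(c,'w3')
np.savez('v3.npz',color=c['color'],range_z=c['range_z'],M=M)
E
```

```text
[612.36085829   1.63987183 201.75528591] [2.21781913e-04 9.89200693e-01 1.46566360e-01 4.92248410e-04]
```

View pics/w3.png

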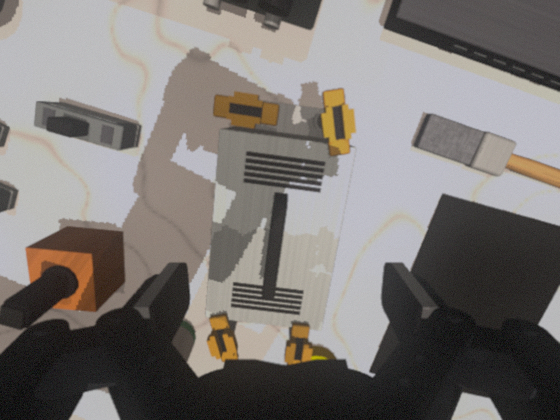

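Request:
{"api": "carry_out", "payload": {"plan": [[85, [-25, 0, -6], [0, 0, 0]], [85, [-35, 0, -6], [0, 0, 0]], [85, [-35, 0, 0], [0, 0, 0]], [85, [-35, 0, 0], [0, 0, 0]], [85, [-35, 0, 0], [0, 0, 0]], [85, [-35, -5, 0], [0, 0, 0]], [85, [-20, -10, 0], [0, 0, 0]], [85, [0, 0, 0], [0, 0, 0]], [85, [0, 0, 0], [0, 0, 0]]]}}

```text
time_s: 3.82
eef_pos: [398.4, -47.9, 214.6]
ee_rot: [0.001, 0.989, 0.146, 0.002]
force: [0.3, -0.9, 0.2]
grip_width: 0.995
```

```bash
python3 - <<'E'
from h import *
s=ctrl.sense();print(s['eef_pos'],s['ee_rot'])
c,M=cap('wrist');save(c,'w4')
np.savez('v4.npz',color=c['color'],range_z=c['range_z'],M=M)
E
```

```text
[398.43088587 -47.92338506 214.59127729] [0.00140911 0.98921003 0.14647945 0.00230407]
```

View pics/w4.png

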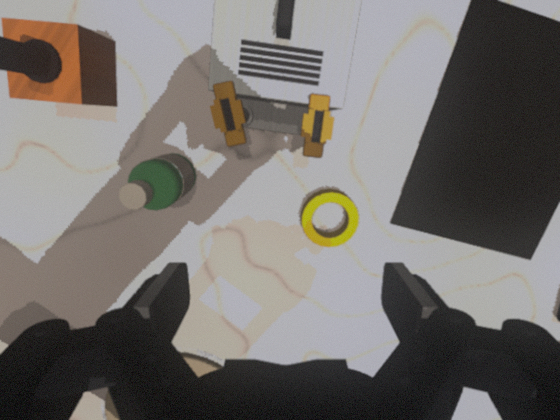

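```bash
cat > slots.py <<'E'
from h import *
c0=ctrl.capture('wrist')
def slots(n,c=c0,zt=113):
    d=np.load(n+'.npz');c['color']=d['color'];c['range_z']=d['range_z'];M=d['M']
    big=cv2.resize(c['color'],None,fx=4,fy=4,interpolation=cv2.INTER_CUBIC)
    hsv=cv2.cvtColor(big,cv2.COLOR_BGR2HSV)
    m=cv2.inRange(hsv,(12,120,90),(26,255,255))
    cs,_=cv2.findContours(m,cv2.RETR_EXTERNAL,cv2.CHAIN_APPROX_NONE)
    for k in cs:
        if cv2.contourArea(k)<4000: continue
        (x,y),wh,a=cv2.minAreaRect(k)
        if depthpts(c,M,[(x/4,y/4)])[0,2]<90: continue
        mm=np.zeros(m.shape,np.uint8);cv2.drawContours(mm,[cv2.convexHull(k)],-1,255,-1)
        mm=cv2.erode(mm,np.ones((9,9)))
        dk=cv2.inRange(hsv[:,:,2],0,85)&mm
        ks,_=cv2.findContours(dk,cv2.RETR_EXTERNAL,cv2.CHAIN_APPROX_NONE)
        k2=max(ks,key=cv2.contourArea);(sx,sy),swh,_=cv2.minAreaRect(k2)
        box=(cv2.boxPoints(cv2.minAreaRect(k2))-1.5)/4
        P=onplane(c,M,box,zt);e1=P[1]-P[0];e2=P[2]-P[1]
        e=e1 if np.linalg.norm(e1)>np.linalg.norm(e2) else e2
        ang=np.degrees(np.arctan2(e[1],e[0]))%180
        print(n,'px',(round(sx/4),round(sy/4)),'sz',np.linalg.norm(e1).round(1),np.linalg.norm(e2).round(1),'ctr',P.mean(0).round(1),'ang',ang.round(1))
if __name__=='__main__':
    for n in('v1','v2','v3','v4'): slots(n)
E
python3 slots.py
```

```text
v1 px (318, 210) sz 23.7 5.8 ctr [467.8 -55.9 113. ] ang 12.4
v1 px (260, 202) sz 5.7 24.1 ctr [455.1  19.9 113. ] ang 27.2
v1 px (350, 28) sz 5.9 25.1 ctr [684.3 -21.2 113. ] ang 25.9
v1 px (285, 17) sz 5.9 24.1 ctr [673.6  53.9 113. ] ang 98.2
v2 px (236, 289) sz 5.4 20.7 ctr [456.2  19.6 113. ] ang 28.5
v2 px (256, 112) sz 7.1 25.3 ctr [674.1  53.3 113. ] ang 98.2
v2 px (323, 121) sz 5.5 24.1 ctr [686.4 -20.6 113. ] ang 26.1
v3 px (299, 352) sz 18.3 6.9 ctr [470.2 -55.6 113. ] ang 12.3
v3 px (221, 344) sz 7.1 21.6 ctr [456.9  19.6 113. ] ang 28.6
v3 px (246, 110) sz 7.4 25.8 ctr [674.2  53.  113. ] ang 98.3
v3 px (339, 122) sz 6.2 24.8 ctr [686.6 -20.4 113. ] ang 25.4
v4 px (317, 127) sz 25.4 6.7 ctr [464.8 -56.2 113. ] ang 10.1
v4 px (228, 115) sz 7.6 26.0 ctr [452.6  18.1 113. ] ang 28.1
```

Request:
{"api": "carry_out", "payload": {"plan": [[85, [7, -30, -20], [0, 0, 0]], [85, [8, -34, -15], [0, 0, 0]], [85, [8, -34, 0], [0, 0, 0]], [85, [8, -34, 0], [0, 0, 0]], [85, [8, -34, 0], [0, 0, 0]], [85, [8, -34, 0], [0, 0, 0]], [85, [8, -34, 0], [0, 0, 0]], [85, [0, 0, 0], [0, 0, 0]], [85, [0, 0, 0], [0, 0, 0]]]}}

```text
time_s: 4.67
eef_pos: [382.9, 194.0, 247.3]
ee_rot: [0.0, 0.989, 0.149, 0.0]
force: [-0.4, 0.1, -0.5]
grip_width: 0.994
```

```bash
python3 - <<'E'
from h import *
s=ctrl.sense();print(s['eef_pos'],s['ee_rot'])
c,M=cap('wrist');save(c,'w5')
np.savez('v5.npz',color=c['color'],range_z=c['range_z'],M=M)
im=c['color'][60:280,180:420];cv2.imwrite('pics/w5z.png',cv2.resize(im,None,fx=3.2,fy=2.7))
E
```

```text
[382.92463034 193.96975172 247.27758823] [6.06084879e-05 9.88866222e-01 1.48807221e-01 4.05745494e-05]
```

View pics/w5.png

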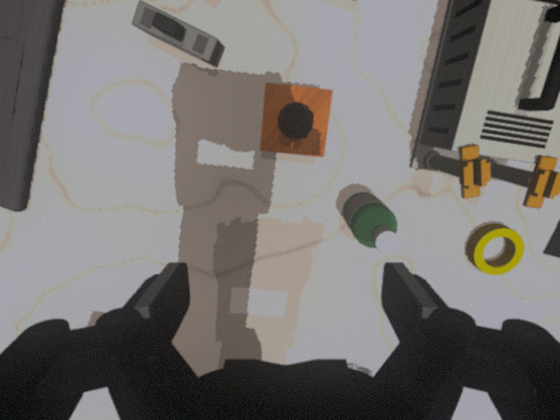

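```bash
python3 - <<'E'
from h import *
c=ctrl.capture('wrist');d=np.load('v5.npz');c['color']=d['color'];c['range_z']=d['range_z'];M=d['M']
ys,xs=np.mgrid[75:170,250:345];P=depthpts(c,M,np.c_[xs.ravel(),ys.ravel()]);z=P[:,2]
print(np.histogram(z,bins=range(-5,160,5)))
for lo,hi in((136,145),(118,136),(72,82),(66,72)):
    q=P[(z>lo)&(z<hi)];
    if len(q)<8: continue
    r=cv2.minAreaRect(q[:,:2].astype(np.float32));print(lo,len(q),q.mean(0).round(1),np.median(q[:,2]).round(1),'rect',np.round(r[0],1),np.round(r[1],1),round(r[2],1))
# holder block top by colour
hsv=cv2.cvtColor(c['color'],cv2.COLOR_BGR2HSV);m=cv2.inRange(hsv,(3,120,60),(16,255,255))
cs,_=cv2.findContours(m,cv2.RETR_EXTERNAL,cv2.CHAIN_APPROX_NONE);k=max(cs,key=cv2.contourArea);k=k.reshape(-1,2)
Q=onplane(c,M,k,70);r=cv2.minAreaRect(Q[:,:2].astype(np.float32));print('holder',np.round(r[0],1),np.round(r[1],1),r[2])
im=c['color'][75:170,250:345];im=cv2.convertScaleAbs(im,alpha=3);cv2.imwrite('pics/w5z.png',cv2.resize(im,None,fx=6,fy=6))
E
```

```text
(array([3467, 1054,    0,    0,    0,    0,    0,    0,    0,    0,    0,
          0,    0,    0, 2705,  817,  182,    0,    0,    0,    0,    0,
          0,    0,    0,    0,    0,  200,  554,    7,    0,    0]), array([ -5,   0,   5,  10,  15,  20,  25,  30,  35,  40,  45,  50,  55,
        60,  65,  70,  75,  80,  85,  90,  95, 100, 105, 110, 115, 120,
       125, 130, 135, 140, 145, 150, 155]))
136 561 [448.3 202.7 138.3] 138.2 rect [448.2 202.6] [20. 20.] 90.0
118 200 [448.4 203.4 133. ] 133.2 rect [448.2 202.6] [24.  23.9] 89.6
72 304 [449.1 207.7  75.2] 75.2 rect [448.2 202.6] [36.4 36.6] 17.1
66 3400 [448.7 202.9  69.4] 69.4 rect [447.8 202.4] [69.5 70.3] 11.4
holder [448.2 202.9] [68.5 68.9] 11.82179069519043
```

View pics/w5z.png

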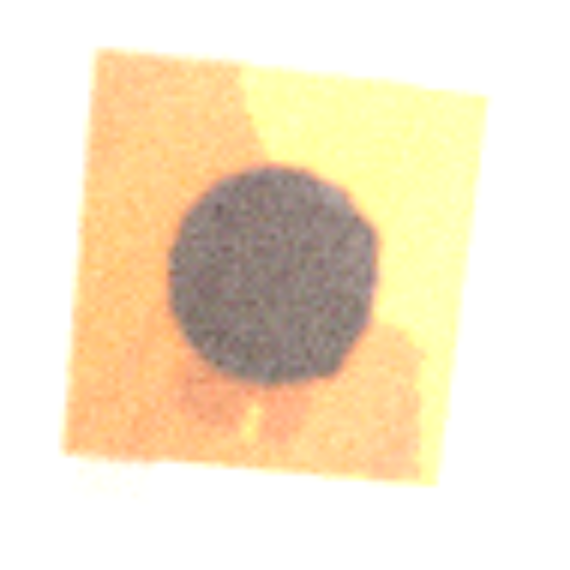

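Request:
{"api": "carry_out", "payload": {"plan": [[85, [0, 0, 0], [0, 0, 0.95]], [85, [0, 0, 0], [0, 0, 0.95]], [85, [0, 0, 0], [0, 0, 0.95]], [85, [22, -3, 15], [0, 0, 0]], [85, [22, -3, 15], [0, 0, 0]], [85, [21, -3, 10], [0, 0, 0]], [85, [0, 0, 0], [0, 0, 0]], [85, [0, 0, 0], [0, 0, 0]]]}}

```text
time_s: 5.43
eef_pos: [448.2, 200.0, 206.6]
ee_rot: [0.0, 1.0, -0.003, -0.001]
force: [-0.3, -1.5, 0.2]
grip_width: 0.994
```

```bash
cat >> h.py <<'E'
def pose():
    s=ctrl.sense();q=s['ee_rot'];r=R.from_quat([q[1],q[2],q[3],q[0]]).as_matrix()
    return s,np.array(s['eef_pos']),r,np.degrees(np.arctan2(r[1,0],r[0,0]))
def delta(tp,yaw=None):
    s,p,r,y=pose()
    print('pos',p.round(1),'yaw',round(y,2),'tilt',np.degrees(r[:2,2]).round(2),'f',np.round(s['force'],1),'grip',round(s['grip_width']*85.4,1),'t',round(s['time_s'],1))
    if tp is not None: print('tool delta',(r.T@(np.array(tp)-p)).round(1),'az units', None if yaw is None else round((y-yaw)/6,3))
E
python3 -c "
from h import *
delta([448.2,202.6,83],0)"
```

```text
pos [448.2 200.  206.6] yaw -0.34 tilt [-0.09 -0.02] f [-0.3 -1.5  0.2] grip 84.9 t 5.4
tool delta [  0.2  -2.7 123.6] az units -0.057
```

Request:
{"api": "carry_out", "payload": {"plan": [[85, [0, -2.5, 20], [0, 0, -0.05]], [85, [0, 0, 30], [0, 0, 0]], [85, [0, 0, 30], [0, 0, 0]], [85, [0, 0, 25], [0, 0, 0]], [85, [0, 0, 18], [0, 0, 0]], [85, [0, 0, 0], [0, 0, 0]], [20, [0, 0, 0], [0, 0, 0]], [20, [0, 0, 0], [0, 0, 0]], [20, [0, 0, 0], [0, 0, 0]], [20, [0, 0, 0], [0, 0, 0]], [20, [0, 0, 0], [0, 0, 0]], [20, [0, 0, 0], [0, 0, 0]], [20, [0, 0, 0], [0, 0, 0]], [20, [0, 0, 0], [0, 0, 0]]], "grip_force": 60}}

```text
time_s: 6.6
eef_pos: [448.1, 203.8, 85.2]
ee_rot: [-0.0, 1.0, 0.001, 0.001]
force: [-0.9, -0.9, 6.1]
grip_width: 0.259
```

```bash
python3 -c "
from h import *
delta([448.2,202.6,83],0)"
```

```text
pos [448.1 203.8  85.2] yaw 0.1 tilt [0.1  0.01] f [-0.9 -0.9  6.1] grip 22.1 t 6.6
tool delta [0.1 1.2 2.2] az units 0.016
```

Request:
{"api": "carry_out", "payload": {"plan": [[20, [0, 0, -15], [0, 0, 0]], [20, [0, 0, -25], [0, 0, 0]], [20, [0, 0, -30], [0, 0, 0]], [20, [0, 0, -30], [0, 0, 0]], [20, [0, 0, -30], [0, 0, 0]], [20, [0, 0, -30], [0, 0, 0]], [20, [0, 0, -20], [0, 0, 0]], [20, [0, 0, 0], [0, 0, 0]], [20, [0, 0, 0], [0, 0, 0]]]}}

```text
time_s: 7.35
eef_pos: [447.7, 203.8, 264.4]
ee_rot: [-0.0, 1.0, 0.001, 0.001]
force: [-0.0, -0.8, -1.5]
grip_width: 0.259
```

```bash
python3 - <<'E'
from h import *
delta(None)
s,p,r,y=pose()
c,M=cap('wrist');save(c,'w6')
c2,M2=cap('scene')
u=project(c2,M2,[p[0],p[1],p[2]-75])[0];print(u)
x,y=int(u[0]),int(u[1]);im=c2['color'][y-70:y+30,x-60:x+60];cv2.imwrite('pics/s6.png',cv2.resize(im,None,fx=6,fy=6,interpolation=cv2.INTER_CUBIC))
E
```

```text
pos [447.7 203.8 264.4] yaw 0.1 tilt [0.07 0.01] f [-0.  -0.8 -1.5] grip 22.1 t 7.3
[407.69847915 208.96538704]
```

View pics/w6.png

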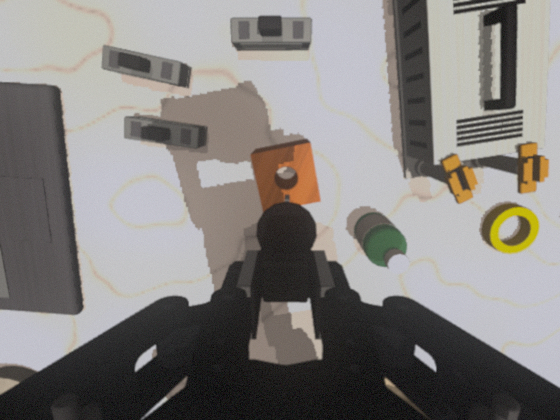

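View pics/s6.png

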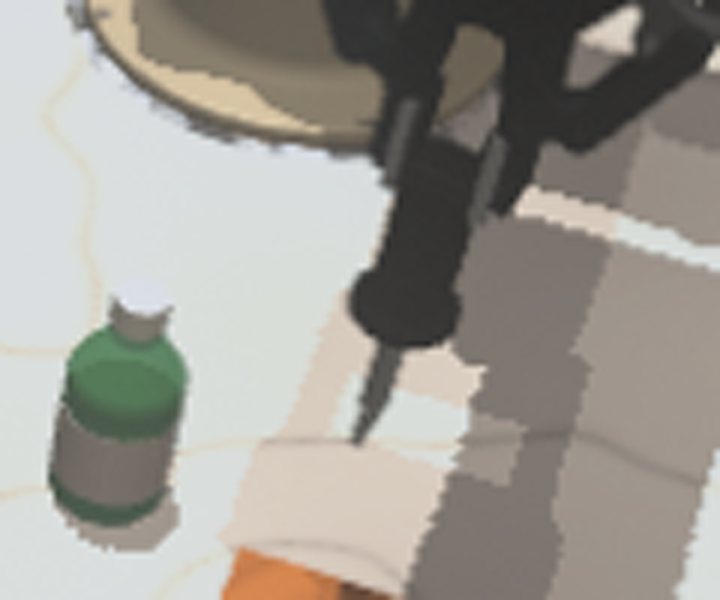

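```bash
python3 - <<'E'
from h import *
im=cv2.imread('pics/w6.png')[150:260,230:350];cv2.imwrite('pics/w6z.png',cv2.resize(im,None,fx=5,fy=5,interpolation=cv2.INTER_CUBIC))
E
```

```text
(no output)
```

View pics/w6z.png

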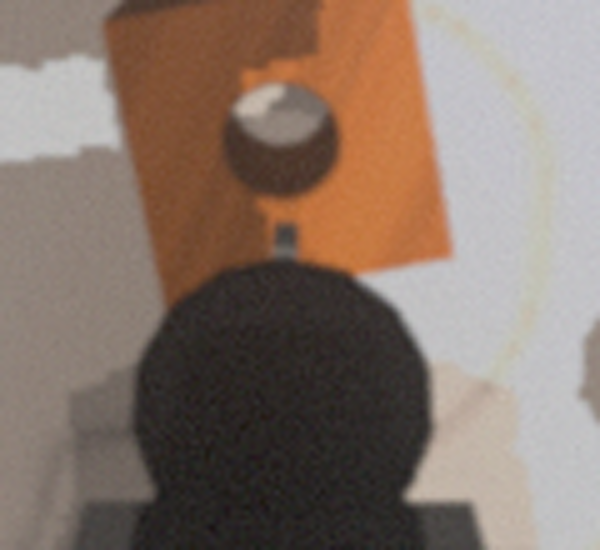

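```bash
cat >> h.py <<'E'
def toolray(c,px,zt):
    Mt=np.array(c['tool_from_camera']);o,d=rays(c,Mt,px);return o+d*((zt-o[2])/d[:,2])[:,None]
E
python3 - <<'E'
from h import *
c,M=cap('wrist')
g=cv2.cvtColor(cv2.imread('pics/w6.png'),cv2.COLOR_BGR2HSV)
for y in range(192,203): print(y,g[y,278:298,1])
print(toolray(c,[(287,195),(287,201)],75))
for px in((287,196),(287,199)): 
    print(c['range_z'][px[1],px[0]-4:px[0]+5])
# flange edge in tool frame at depth 75-60=15..9
print(toolray(c,[(257,232),(316,232),(287,203)],9))
E
```

```text
192 [145 151 147 148 164 162 168 169 172 171 178 178 170 176 174 175 168 169
 173 171]
193 [140 154 142 150 157 165 166 172 168 166 167 173 172 166 170 171 174 173
 170 173]
194 [146 149 150 145 160 155 157 148 139 136 146 152 170 170 172 174 170 170
 173 172]
195 [153 160 147 151 148 158 145 123  82  90  98 143 168 173 171 170 174 166
 171 169]
196 [149 139 141 147 156 167 148  91  37  34  62 125 160 171 178 174 174 174
 177 174]
197 [141 157 145 152 161 154 130  74  34  24  75 133 166 171 169 170 173 177
 172 163]
198 [145 135 149 147 149 151 129  69  31  25  56 123 167 175 170 177 170 171
 176 167]
199 [153 148 155 146 136 140 109  56  35  28  48 116 164 171 175 169 173 173
 171 169]
200 [146 144 154 152 151 134  95  50  30  22  36 105 156 174 171 170 173 173
 170 170]
201 [141 151 145 142 143 117 101  45  28  36  49 110 154 168 170 170 170 173
 178 171]
202 [155 130 138 114 118 108  98  50  38  27  55 108 138 152 161 159 166 165
 176 174]
[[ 8.33258659  1.82542224 75.        ]
 [ 3.36421235  1.83709724 75.        ]]
[384.9144  385.83783 257.62796 256.88565 257.52704 257.19666 257.85446
 384.5181  383.27032]
[385.5501  385.45026 247.72762 248.05077 246.99428 248.6794  247.76431
 386.2206  386.20135]
[[  0.74842044 -16.97934529   9.        ]
 [  0.77405602  19.30830471   9.        ]
 [ 19.20994344   1.42740764   9.        ]]
```

Request:
{"api": "carry_out", "payload": {"plan": [[20, [0, 20, 0], [0, 0, 0]], [20, [0, 30, 0], [0, 0, 0]], [20, [1, 35, 0], [0, 0, 0]], [20, [1, 35, 0], [0, 0, 0]], [20, [1, 35, 0], [0, 0, 0]], [20, [1, 29, 0], [0, 0, 0]], [20, [0, 0, 15], [0, 0, -0.93]], [20, [0, 0, 15], [0, 0, -0.93]], [20, [0, 0, 15], [0, 0, -0.93]], [20, [0, 0, 10], [0, 0, -0.93]], [20, [0, 0, 0], [0, 0, -0.93]], [20, [0, 0, 0], [0, 0, 0]], [20, [0, 0, 0], [0, 0, 0]]]}}

```text
time_s: 8.58
eef_pos: [451.6, 19.8, 208.6]
ee_rot: [-0.0, 0.971, 0.24, -0.001]
force: [0.1, -0.3, -0.7]
grip_width: 0.26
```

```bash
python3 - <<'E'
from h import *
delta([452.2,19.3,200],28.1)
c,M=cap('wrist');save(c,'w7');c2,M2=cap('scene');u=project(c2,M2,[452,19,113])[0]
x,y=map(int,u);cv2.imwrite('pics/s7.png',cv2.resize(c2['color'][y-60:y+40,x-60:x+60],None,fx=6,fy=6,interpolation=cv2.INTER_CUBIC))
E
```

```text
pos [451.6  19.8 208.6] yaw 27.83 tilt [-0.07  0.02] f [ 0.1 -0.3 -0.7] grip 22.2 t 8.6
tool delta [0.3 0.7 8.6] az units -0.046
```

View pics/w7.png

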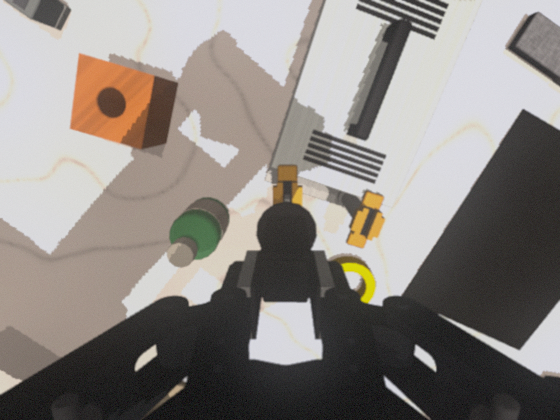

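View pics/s7.png

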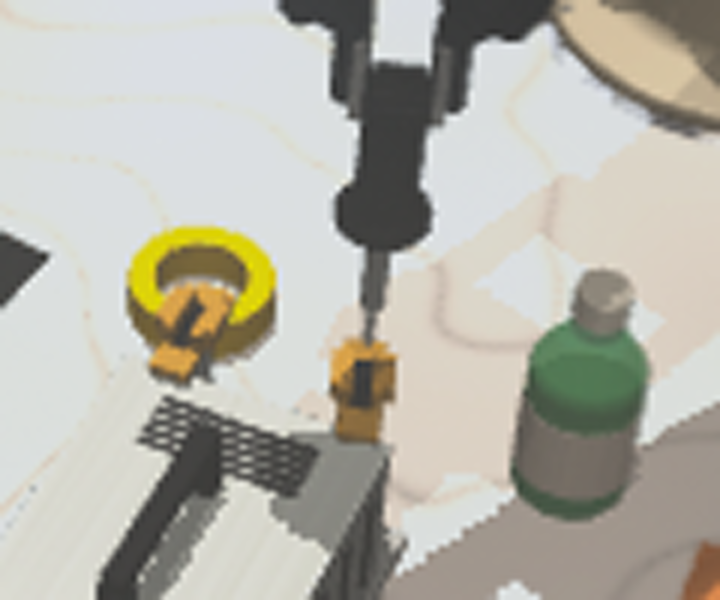

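Request:
{"api": "carry_out", "payload": {"plan": [[20, [0.3, 0.7, 8], [0, 0, -0.04]], [20, [0, 0, 6], [0, 0, 0]], [20, [0, 0, 4], [0, 0, 0]], [20, [0, 0, 4], [0, 0, 0]], [20, [0, 0, 0], [0, 0, 0]], [20, [0, 0, 0], [0, 0, 0]]]}}

```text
time_s: 9.18
eef_pos: [452.4, 19.2, 187.0]
ee_rot: [-0.0, 0.97, 0.244, -0.0]
force: [-0.7, -0.6, -1.0]
grip_width: 0.261
```

```bash
python3 - <<'E'
from h import *
delta([452.2,19.3,180],28.1)
E
```

```text
pos [452.4  19.2 187. ] yaw 28.22 tilt [-0.02  0.  ] f [-0.7 -0.6 -1. ] grip 22.2 t 9.2
tool delta [-0.2 -0.2  7. ] az units 0.02
```

Request:
{"api": "carry_out", "payload": {"plan": [[20, [0, 0, 3], [0, 0, 0]], [20, [0, 0, 3], [0, 0, 0]], [20, [0, 0, 0.5], [0, 0, 0]], [20, [0, 0, 0], [0, 0, 0]], [20, [0, 0, 0], [0, 0, 0]]]}}

```text
time_s: 9.6
eef_pos: [452.5, 19.2, 180.7]
ee_rot: [0.0, 0.97, 0.244, 0.0]
force: [-1.1, 0.1, -0.8]
grip_width: 0.258
```

```bash
python3 - <<'E'
from h import *
delta([452.2,19.3,180],28.1)
E
```

```text
pos [452.5  19.2 180.7] yaw 28.23 tilt [ 0. -0.] f [-1.1  0.1 -0.8] grip 22.0 t 9.6
tool delta [-0.3 -0.2  0.7] az units 0.022
```

Request:
{"api": "carry_out", "payload": {"plan": [[20, [0, 0, 0], [0, 0, -0.6]], [20, [0, 0, 0], [0, 0, -0.9]], [20, [0, 0, 0], [0, 0, -0.9]], [20, [0, 0, 0], [0, 0, -0.9]], [20, [0, 0, 0], [0, 0, -0.9]], [20, [0, 0, 0], [0, 0, -0.9]], [20, [0, 0, 0], [0, 0, -0.9]], [20, [0, 0, 0], [0, 0, -0.9]], [20, [0, 0, 0], [0, 0, -0.9]], [20, [0, 0, 0], [0, 0, -0.9]], [20, [0, 0, 0], [0, 0, -0.9]], [20, [0, 0, 0], [0, 0, -0.9]], [20, [0, 0, 0], [0, 0, -0.9]], [20, [0, 0, 0], [0, 0, -0.9]], [20, [0, 0, 0], [0, 0, -0.6]], [20, [0, 0, 0], [0, 0, 0]]]}}

```text
time_s: 10.93
eef_pos: [452.4, 19.0, 180.8]
ee_rot: [0.0, 0.604, 0.797, -0.0]
force: [-2.1, -1.4, -1.7]
grip_width: 0.259
```

```bash
cat > look.py <<'E'
from h import *
import sys
delta(None);print('torque',np.round(ctrl.sense()['wrist_torque'],2))
c2,M2=cap('scene');P=list(map(float,sys.argv[2:5]));u=project(c2,M2,P)[0]
x,y=map(int,u);cv2.imwrite('pics/%s.png'%sys.argv[1],cv2.resize(c2['color'][y-60:y+40,x-60:x+60],None,fx=5,fy=5,interpolation=cv2.INTER_CUBIC))
E
python3 look.py s8 452 19 113
```

```text
pos [452.4  19.  180.8] yaw 105.75 tilt [-0.02 -0.03] f [-2.1 -1.4 -1.7] grip 22.1 t 10.9
torque [-0.42  0.23 -0.11]
```

View pics/s8.png

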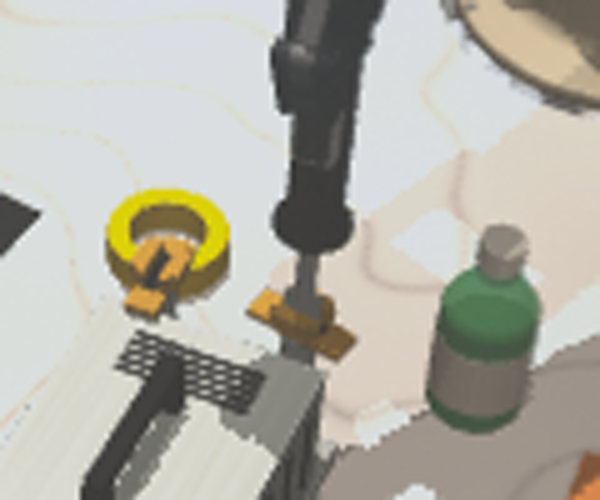

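Request:
{"api": "carry_out", "payload": {"plan": [[20, [0, 0, 0], [0, 0, -0.5]], [20, [0, 0, 0], [0, 0, -0.5]], [20, [0, 0, 0], [0, 0, 0]], [20, [0, 0, 0], [0, 0, 0]]]}}

```text
time_s: 11.32
eef_pos: [452.5, 19.1, 180.8]
ee_rot: [0.0, 0.563, 0.826, -0.0]
force: [-0.2, -1.7, -0.1]
grip_width: 0.259
```

```bash
python3 look.py s9 452 19 113
```

```text
pos [452.5  19.1 180.8] yaw 111.46 tilt [-0.   -0.02] f [-0.2 -1.7 -0.1] grip 22.1 t 11.3
torque [-0.55  0.31 -0.1 ]
```

Request:
{"api": "carry_out", "payload": {"plan": [[20, [0, 0, 0], [0, 0, -0.4]], [20, [0, 0, 0], [0, 0, -0.4]], [20, [0, 0, 0], [0, 0, 0]], [20, [0, 0, 0], [0, 0, 0]]]}}

```text
time_s: 11.7
eef_pos: [452.5, 19.1, 180.8]
ee_rot: [0.0, 0.528, 0.849, -0.0]
force: [-1.1, -2.8, 0.4]
grip_width: 0.261
```

```bash
python3 look.py s10 452 19 113
```

```text
pos [452.5  19.1 180.8] yaw 116.29 tilt [-0.   -0.02] f [-1.1 -2.8  0.4] grip 22.3 t 11.7
torque [-0.64  0.39 -0.09]
```

View pics/s10.png

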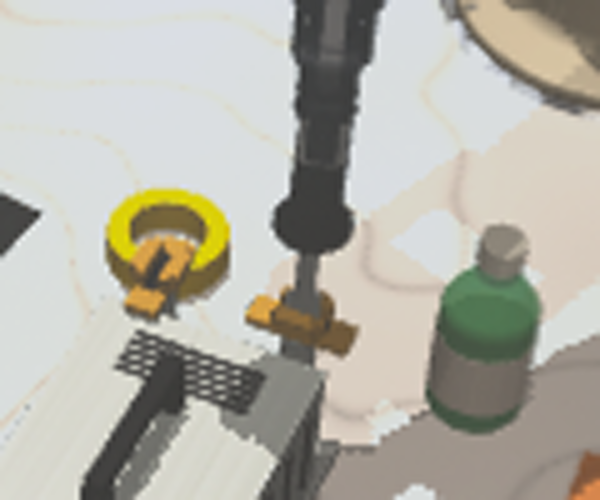

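```bash
python3 - <<'E'
from h import *
c,M=cap('wrist');save(c,'w8')
E
```

```text
(no output)
```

View pics/w8.png

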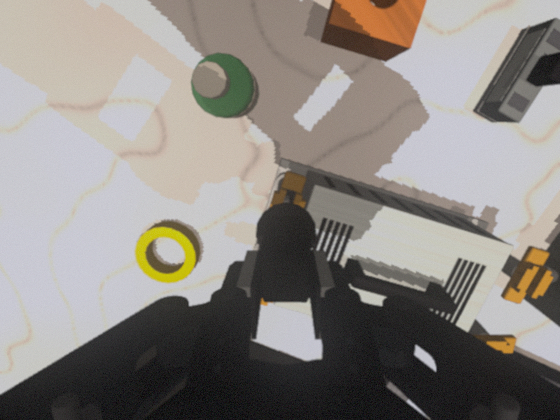

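```bash
cat > wing.py <<'E'
from h import *
import sys
ax=np.array([float(sys.argv[1]),float(sys.argv[2])])
for cam in ('wrist','scene'):
    c,M=cap(cam)
    hsv=cv2.cvtColor(c['color'],cv2.COLOR_BGR2HSV);m=cv2.inRange(hsv,(10,110,50),(28,255,255))
    ys,xs=np.nonzero(m);P=depthpts(c,M,np.c_[xs,ys]);
    d=P[:,:2]-ax;r=np.hypot(*d.T)
    for nm,k in (('wing',(r>15)&(r<30)&(P[:,2]>92)&(P[:,2]<104)),('all',(r<30)&(P[:,2]>92)&(P[:,2]<117))):
        q=P[k]
        if len(q)<6: print(cam,nm,len(q));continue
        a=np.degrees(np.arctan2(d[k][:,1],d[k][:,0]))%180
        cc=q[:,:2]-q[:,:2].mean(0);w,v=np.linalg.eigh(cc.T@cc)
        print(cam,nm,len(q),'med ang about axis',np.median(a).round(1),'pca',(np.degrees(np.arctan2(v[1,1],v[0,1]))%180).round(1))
E
python3 wing.py 452.4 19.2
```

```text
wrist wing 306 med ang about axis 97.1 pca 5.4
wrist all 590 med ang about axis 97.4 pca 64.9
scene wing 37 med ang about axis 101.8 pca 99.5
scene all 80 med ang about axis 97.8 pca 99.2
```

Request:
{"api": "carry_out", "payload": {"plan": [[20, [0, 0, 0], [0, 0, 0.8]], [20, [0, 0, -8], [0, 0, 0]], [20, [0, 0, -15], [0, 0, 0]], [20, [0, 0, -27], [0, 0, 1.1]], [20, [0, 0, 0], [0, 0, 1.1]], [20, [0, 0, 0], [0, 0, 1.1]], [20, [0, 0, 0], [0, 0, 1.1]], [20, [0, 0, 0], [0, 0, 1.1]], [20, [0, 0, 0], [0, 0, 1.1]], [20, [0, 0, 0], [0, 0, 1.1]], [20, [0, 0, 0], [0, 0, 1.1]], [20, [0, 0, 0], [0, 0, 1.1]], [20, [0, 0, 0], [0, 0, 1.1]], [20, [0, 0, 0], [0, 0, 1.1]], [20, [0, 0, 0], [0, 0, 1.1]], [20, [0, 0, 0], [0, 0, 1.1]], [20, [0, 0, 0], [0, 0, 1.1]], [20, [0, 0, 0], [0, 0, 1.1]], [20, [0, 0, 0], [0, 0, 0]]]}}

```text
time_s: 13.48
eef_pos: [452.7, 19.5, 231.2]
ee_rot: [-0.0, 0.994, 0.109, 0.0]
force: [-0.7, -0.6, -1.0]
grip_width: 0.262
```

```bash
python3 - <<'E'
from h import *
delta([464.4,-55,200],11)
c,M=cap('wrist');save(c,'w9')
np.savez('v9.npz',color=c['color'],range_z=c['range_z'],M=M)
import slots;slots.slots('v9')
im=c['color'][150:260,230:350];cv2.imwrite('pics/w9z.png',cv2.resize(im,None,fx=5,fy=5,interpolation=cv2.INTER_CUBIC))
E
```

```text
pos [452.7  19.5 231.2] yaw 12.5 tilt [0.05 0.03] f [-0.7 -0.6 -1. ] grip 22.3 t 13.5
tool delta [-4.7 75.3 31.2] az units 0.249
v9 px (367, 196) sz 23.2 5.3 ctr [467.  -55.7 113. ] ang 10.0
v9 px (286, 194) sz 8.4 24.5 ctr [452.2  18.9 113. ] ang 96.2
```

View pics/w9.png

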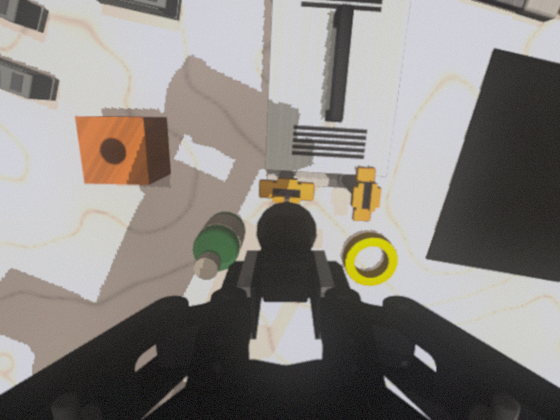

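View pics/w9z.png

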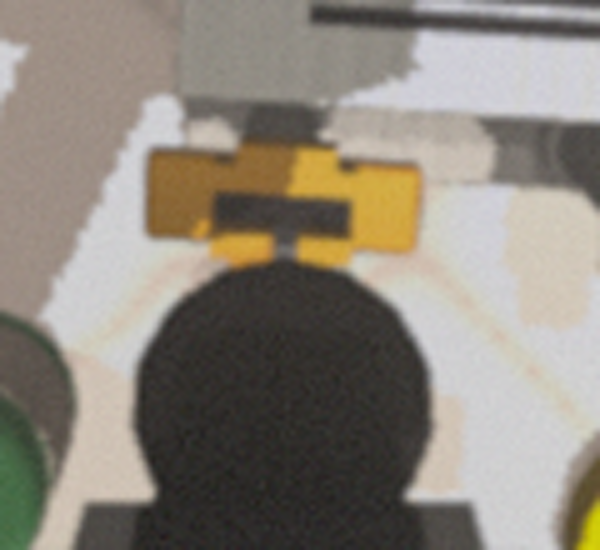

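Request:
{"api": "carry_out", "payload": {"plan": [[20, [-1, 18, 0], [0, 0, 0.2]], [20, [-1, 20, 5], [0, 0, 0.1]], [20, [-1, 20, 8], [0, 0, 0]], [20, [-1, 17, 8], [0, 0, 0]], [20, [0, 0, 10], [0, 0, 0]], [20, [0, 0, 0], [0, 0, 0]], [20, [0, 0, 0], [0, 0, 0]]]}}

```text
time_s: 14.17
eef_pos: [463.4, -54.9, 199.8]
ee_rot: [-0.0, 0.995, 0.096, -0.0]
force: [0.9, 0.5, -1.1]
grip_width: 0.264
```

```bash
python3 - <<'E'
from h import *
delta([464.8,-55,180.5],10.5)
c,M=cap('wrist')
im=c['color'][150:260,230:350];cv2.imwrite('pics/w10z.png',cv2.resize(im,None,fx=5,fy=5,interpolation=cv2.INTER_CUBIC))
E
python3 look.py s11 464 -55 113
```

```text
pos [463.4 -54.9 199.8] yaw 10.97 tilt [-0.03  0.03] f [ 0.9  0.5 -1.1] grip 22.6 t 14.2
tool delta [ 1.4  0.4 19.3] az units 0.078
pos [463.6 -54.8 200.3] yaw 10.96 tilt [0.03 0.  ] f [ 0.5 -0.1 -0.5] grip 22.3 t 14.2
torque [-0.   -0.    0.01]
```

View pics/w10z.png

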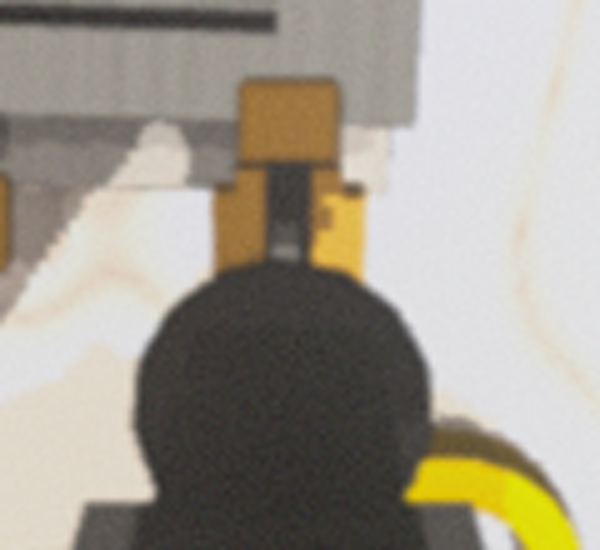

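View pics/s11.png

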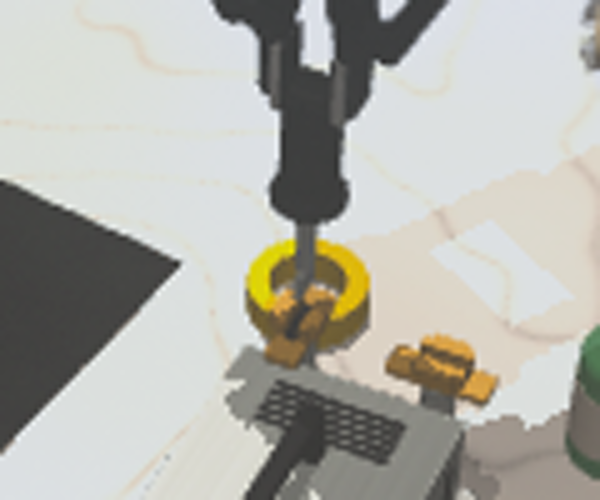

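Blade sits over slot A, centred at about (287,197). Insert and check force.

Request:
{"api": "carry_out", "payload": {"plan": [[20, [1, 0.2, 6], [0, 0, 0.07]], [20, [0, 0, 6], [0, 0, 0]], [20, [0, 0, 4], [0, 0, 0]], [20, [0, 0, 3.5], [0, 0, 0]], [20, [0, 0, 0], [0, 0, 0]], [20, [0, 0, 0], [0, 0, 0]]]}}

```text
time_s: 14.77
eef_pos: [464.4, -55.0, 180.1]
ee_rot: [-0.0, 0.996, 0.091, -0.0]
force: [-0.3, -0.2, -0.9]
grip_width: 0.259
```

```bash
python3 look.py s12 464 -55 113
```

```text
pos [464.4 -55.  180.1] yaw 10.42 tilt [-0.02  0.01] f [-0.3 -0.2 -0.9] grip 22.1 t 14.8
torque [ 0.03 -0.05  0.02]
```

Request:
{"api": "carry_out", "payload": {"plan": [[20, [0, 0, 0], [0, 0, -0.6]], [20, [0, 0, 0], [0, 0, -1]], [20, [0, 0, 0], [0, 0, -1]], [20, [0, 0, 0], [0, 0, -1]], [20, [0, 0, 0], [0, 0, -1]], [20, [0, 0, 0], [0, 0, -1]], [20, [0, 0, 0], [0, 0, -1]], [20, [0, 0, 0], [0, 0, -1]], [20, [0, 0, 0], [0, 0, -1]], [20, [0, 0, 0], [0, 0, -1]], [20, [0, 0, 0], [0, 0, -1]], [20, [0, 0, 0], [0, 0, -1]], [20, [0, 0, 0], [0, 0, -1]], [20, [0, 0, 0], [0, 0, -1]], [20, [0, 0, 0], [0, 0, -1]], [20, [0, 0, 0], [0, 0, -1]], [20, [0, 0, 0], [0, 0, -0.6]], [20, [0, 0, 0], [0, 0, 0]], [20, [0, 0, 0], [0, 0, 0]]]}}

```text
time_s: 16.4
eef_pos: [464.5, -55.4, 180.5]
ee_rot: [0.0, 0.591, 0.806, -0.0]
force: [-0.7, -1.6, -0.6]
grip_width: 0.259
```

```bash
python3 look.py s13 464 -55 113; python3 wing.py 464.6 -55
```

```text
pos [464.5 -55.4 180.5] yaw 107.48 tilt [ 0.01 -0.04] f [-0.7 -1.6 -0.6] grip 22.1 t 16.4
torque [-0.53  0.29 -0.09]
wrist wing 294 med ang about axis 88.3 pca 179.1
wrist all 575 med ang about axis 90.6 pca 53.7
scene wing 34 med ang about axis 92.3 pca 92.0
scene all 76 med ang about axis 93.9 pca 93.9
```

View pics/s13.png

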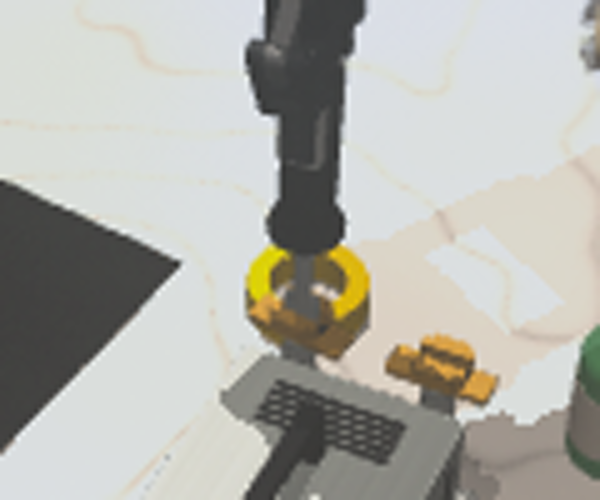

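Request:
{"api": "carry_out", "payload": {"plan": [[20, [0, 0, 0], [0, 0, -0.6]], [20, [0, 0, 0], [0, 0, -0.6]], [20, [0, 0, 0], [0, 0, -0.6]], [20, [0, 0, 0], [0, 0, 0]], [20, [0, 0, 0], [0, 0, 0]]]}}

```text
time_s: 16.97
eef_pos: [464.5, -55.3, 180.4]
ee_rot: [0.0, 0.513, 0.858, -0.0]
force: [-1.8, -3.0, 1.5]
grip_width: 0.259
```

```bash
python3 look.py s14 464 -55 113; python3 wing.py 464.6 -55
```

```text
pos [464.5 -55.3 180.4] yaw 118.26 tilt [ 0.02 -0.03] f [-1.8 -3.   1.5] grip 22.1 t 17.0
torque [-0.74  0.39 -0.21]
wrist wing 285 med ang about axis 98.8 pca 10.8
wrist all 570 med ang about axis 98.8 pca 62.8
scene wing 39 med ang about axis 94.8 pca 98.1
scene all 80 med ang about axis 98.4 pca 102.5
```

Request:
{"api": "carry_out", "payload": {"plan": [[20, [0, 0, 0], [0, 0, 0.8]], [20, [0, 0, -8], [0, 0, 0]], [20, [0, 0, -15], [0, 0, 0]], [20, [0, 0, -27], [0, 0, 1.1]], [20, [0, 0, 0], [0, 0, 1.1]], [20, [0, 0, 0], [0, 0, 1.1]], [20, [0, 0, 0], [0, 0, 1.1]], [20, [0, 0, 0], [0, 0, 1.1]], [20, [0, 0, 0], [0, 0, 1.1]], [20, [0, 0, 0], [0, 0, 1.1]], [20, [0, 0, 0], [0, 0, 1.1]], [20, [0, 0, 0], [0, 0, 1.1]], [20, [0, 0, 0], [0, 0, 1.1]], [20, [0, 0, 0], [0, 0, 1.1]], [20, [0, 0, 0], [0, 0, 1.1]], [20, [0, 0, 0], [0, 0, 1.1]], [20, [0, 0, 0], [0, 0, 0.1]], [20, [0, 0, 0], [0, 0, 0]], [20, [0, 0, 0], [0, 0, 0]]]}}

```text
time_s: 18.7
eef_pos: [464.5, -54.9, 230.4]
ee_rot: [-0.0, 0.971, 0.237, 0.0]
force: [0.5, -0.7, -2.1]
grip_width: 0.261
```

```bash
python3 - <<'E'
from h import *
delta([686,-19.6,210],25.8)
c,M=cap('wrist');save(c,'w11')
np.savez('v11.npz',color=c['color'],range_z=c['range_z'],M=M)
import slots;slots.slots('v11')
im=c['color'][150:260,230:350];cv2.imwrite('pics/w11z.png',cv2.resize(im,None,fx=5,fy=5,interpolation=cv2.INTER_CUBIC))
E
```

```text
pos [464.5 -54.9 230.4] yaw 27.44 tilt [0.01 0.02] f [ 0.5 -0.7 -2.1] grip 22.3 t 18.7
tool delta [212.8  70.7  20.4] az units 0.273
v11 px (286, 193) sz 5.5 24.1 ctr [465.2 -55.4 113. ] ang 97.1
v11 px (210, 168) sz 5.4 23.7 ctr [453.8  16.9 113. ] ang 98.6
```

View pics/w11z.png

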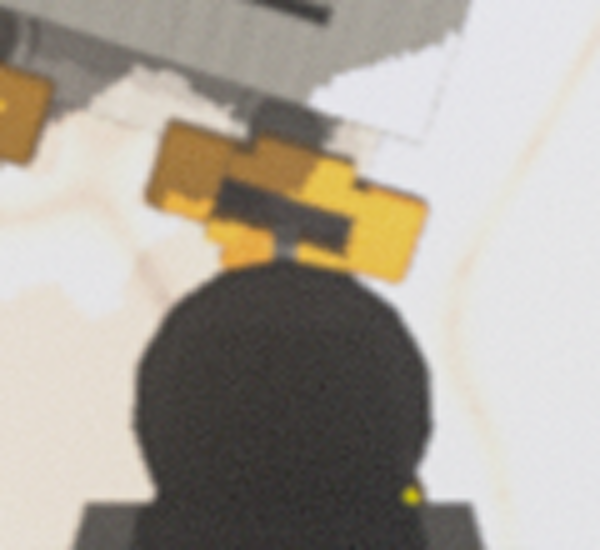

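Request:
{"api": "carry_out", "payload": {"plan": [[20, [20, 7, -5], [0, 0, 0.27]], [20, [28, 9, 0], [0, 0, 0]], [20, [29, 10, 0], [0, 0, 0]], [20, [29, 10, 0], [0, 0, 0]], [20, [29, 10, 0], [0, 0, 0]], [20, [29, 10, 0], [0, 0, 0]], [20, [28, 9, 0], [0, 0, 0]], [20, [20, 7, 15], [0, 0, 0]], [20, [0, 0, 15], [0, 0, 0]], [20, [0, 0, 0], [0, 0, 0]], [20, [0, 0, 0], [0, 0, 0]]]}}

```text
time_s: 19.72
eef_pos: [686.2, -27.7, 204.6]
ee_rot: [-0.0, 0.975, 0.222, -0.001]
force: [0.3, -0.1, -0.3]
grip_width: 0.259
```

```bash
python3 - <<'E'
from h import *
delta([686.2,-19.6,180.4],25.8)
c,M=cap('wrist');save(c,'w12')
im=c['color'][150:260,230:350];cv2.imwrite('pics/w12z.png',cv2.resize(im,None,fx=5,fy=5,interpolation=cv2.INTER_CUBIC))
E
python3 look.py s15 686 -20 113
```

```text
pos [686.2 -27.7 204.6] yaw 25.66 tilt [-0.12  0.03] f [ 0.3 -0.1 -0.3] grip 22.1 t 19.7
tool delta [ 3.5 -7.3 24.2] az units -0.023
pos [686.5 -27.9 206.1] yaw 25.64 tilt [ 0.03 -0.  ] f [ 0.3  0.3 -0.1] grip 22.2 t 19.8
torque [ 0.01  0.03 -0.03]
```

View pics/w12z.png

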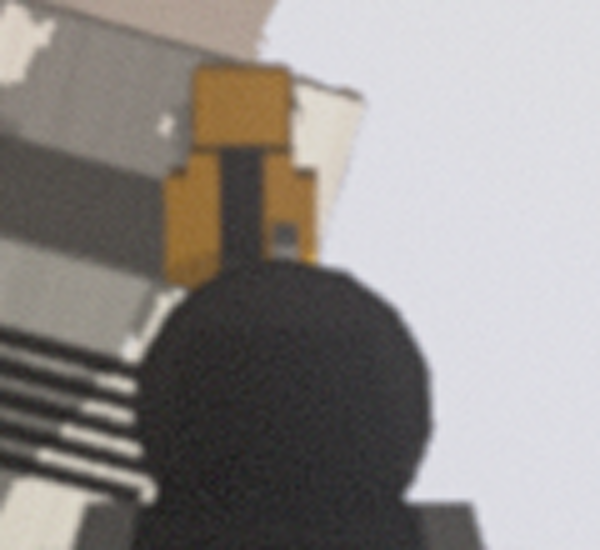

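View pics/s15.png

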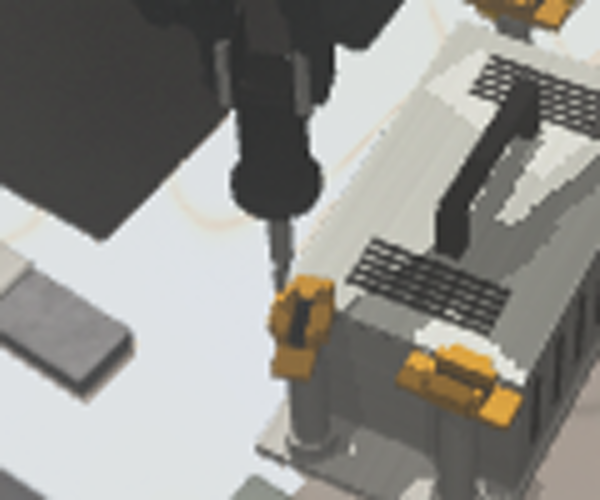

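Request:
{"api": "carry_out", "payload": {"plan": [[20, [3.5, -7.3, 0], [0, 0, 0]], [20, [0, 0, 6], [0, 0, 0]], [20, [0, 0, 0], [0, 0, 0]], [20, [0, 0, 0], [0, 0, 0]]]}}

```text
time_s: 20.15
eef_pos: [686.4, -19.6, 199.1]
ee_rot: [-0.0, 0.975, 0.222, -0.0]
force: [-0.6, 0.7, -2.2]
grip_width: 0.264
```

```bash
python3 - <<'E'
from h import *
delta([686.2,-19.6,180.4],25.8)
c,M=cap('wrist');save(c,'w13')
im=c['color'][150:260,230:350];cv2.imwrite('pics/w13z.png',cv2.resize(im,None,fx=5,fy=5,interpolation=cv2.INTER_CUBIC))
E
```

```text
pos [686.4 -19.6 199.1] yaw 25.61 tilt [-0.03  0.  ] f [-0.6  0.7 -2.2] grip 22.6 t 20.1
tool delta [-0.2 -0.  18.7] az units -0.032
```

View pics/w13z.png

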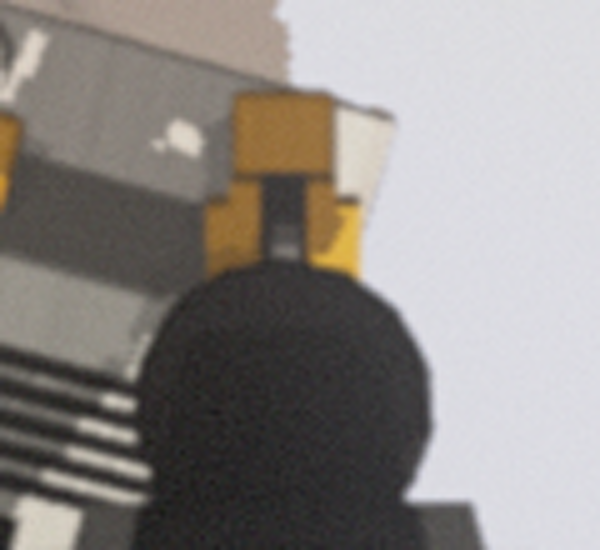

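Request:
{"api": "carry_out", "payload": {"plan": [[20, [0, 0, 7], [0, 0, 0]], [20, [0, 0, 6], [0, 0, 0]], [20, [0, 0, 5.5], [0, 0, 0]], [20, [0, 0, 0], [0, 0, 0]], [20, [0, 0, 0], [0, 0, 0]]]}}

```text
time_s: 20.62
eef_pos: [686.5, -19.8, 180.1]
ee_rot: [-0.0, 0.975, 0.221, -0.0]
force: [-0.3, -0.0, -0.6]
grip_width: 0.262
```

```bash
python3 look.py s16 686 -20 113
```

```text
pos [686.5 -19.8 180.1] yaw 25.59 tilt [-0.06  0.01] f [-0.3 -0.  -0.6] grip 22.4 t 20.6
torque [-0.03 -0.06  0.03]
```

Request:
{"api": "carry_out", "payload": {"plan": [[20, [0, 0, 0], [0, 0, -0.6]], [20, [0, 0, 0], [0, 0, -1]], [20, [0, 0, 0], [0, 0, -1]], [20, [0, 0, 0], [0, 0, -1]], [20, [0, 0, 0], [0, 0, -1]], [20, [0, 0, 0], [0, 0, -1]], [20, [0, 0, 0], [0, 0, -1]], [20, [0, 0, 0], [0, 0, -1]], [20, [0, 0, 0], [0, 0, -1]], [20, [0, 0, 0], [0, 0, -1]], [20, [0, 0, 0], [0, 0, -1]], [20, [0, 0, 0], [0, 0, -1]], [20, [0, 0, 0], [0, 0, -1]], [20, [0, 0, 0], [0, 0, -1]], [20, [0, 0, 0], [0, 0, -0.6]], [20, [0, 0, 0], [0, 0, 0]], [20, [0, 0, 0], [0, 0, 0]]]}}

```text
time_s: 22.08
eef_pos: [686.4, -20.0, 181.0]
ee_rot: [-0.0, 0.569, 0.822, -0.0]
force: [-2.3, -0.5, 0.4]
grip_width: 0.26
```

```bash
python3 look.py s17 686 -20 113; python3 wing.py 686.3 -19.6
```

```text
pos [686.4 -20.  181. ] yaw 110.66 tilt [-0.03 -0.03] f [-2.3 -0.5  0.4] grip 22.2 t 22.1
torque [-0.37  0.78 -0.1 ]
wrist wing 275 med ang about axis 95.0 pca 7.3
wrist all 524 med ang about axis 99.0 pca 61.1
scene wing 58 med ang about axis 90.3 pca 91.8
scene all 111 med ang about axis 93.8 pca 95.5
```

Request:
{"api": "carry_out", "payload": {"plan": [[20, [0, 0, 0], [0, 0, -0.6]], [20, [0, 0, 0], [0, 0, -0.7]], [20, [0, 0, 0], [0, 0, 0]], [20, [0, 0, 0], [0, 0, 0]]]}}

```text
time_s: 22.57
eef_pos: [686.6, -20.0, 181.0]
ee_rot: [0.0, 0.512, 0.859, -0.0]
force: [-3.1, -2.1, 2.7]
grip_width: 0.257
```

```bash
python3 look.py s18 686 -20 113; python3 wing.py 686.3 -19.6
```

```text
pos [686.6 -20.  181. ] yaw 118.42 tilt [ 0.   -0.03] f [-3.1 -2.1  2.7] grip 21.9 t 22.6
torque [-0.57  0.99 -0.2 ]
wrist wing 281 med ang about axis 101.3 pca 13.1
wrist all 531 med ang about axis 103.0 pca 66.7
scene wing 53 med ang about axis 94.1 pca 98.6
scene all 120 med ang about axis 97.3 pca 101.0
```

Request:
{"api": "carry_out", "payload": {"plan": [[20, [0, 0, 0], [0, 0, 0.8]], [20, [0, 0, -8], [0, 0, 0]], [20, [0, 0, -15], [0, 0, 0]], [20, [0, 0, -25], [0, 0, 1.1]], [20, [0, 0, -15], [0, 0, 1.1]], [20, [0, 0, -10], [0, 0, 1.1]], [20, [0, 0, 0], [0, 0, 1.1]], [20, [0, 0, 0], [0, 0, 1.1]], [20, [0, 0, 0], [0, 0, 1.1]], [20, [0, 0, 0], [0, 0, 1.1]], [20, [0, 0, 0], [0, 0, 1.1]], [20, [0, 0, 0], [0, 0, 1.1]], [20, [0, 0, 0], [0, 0, 1.1]], [20, [0, 0, 0], [0, 0, 1.1]], [20, [0, 0, 0], [0, 0, 1.1]], [20, [0, 0, 0], [0, 0, 1.1]], [20, [0, 0, 0], [0, 0, 0.1]], [20, [0, 0, 0], [0, 0, 0]], [20, [0, 0, 0], [0, 0, 0]]]}}

```text
time_s: 24.3
eef_pos: [686.9, -19.5, 253.9]
ee_rot: [-0.0, 0.971, 0.239, 0.0]
force: [-0.6, 0.5, -1.4]
grip_width: 0.265
```

```bash
python3 - <<'E'
from h import *
delta([448.2,203.8,264],0)
c,M=cap('wrist');save(c,'w14')
np.savez('v14.npz',color=c['color'],range_z=c['range_z'],M=M)
import slots;slots.slots('v14')
E
```

```text
pos [686.9 -19.5 253.9] yaw 27.62 tilt [0.05 0.02] f [-0.6  0.5 -1.4] grip 22.6 t 24.3
tool delta [-108.  -308.6  -10.2] az units 4.604
v14 px (285, 189) sz 5.6 23.8 ctr [686.3 -19.8 113. ] ang 97.3
v14 px (215, 166) sz 5.2 23.8 ctr [674.7  52.7 113. ] ang 97.6
```

View pics/w14.png

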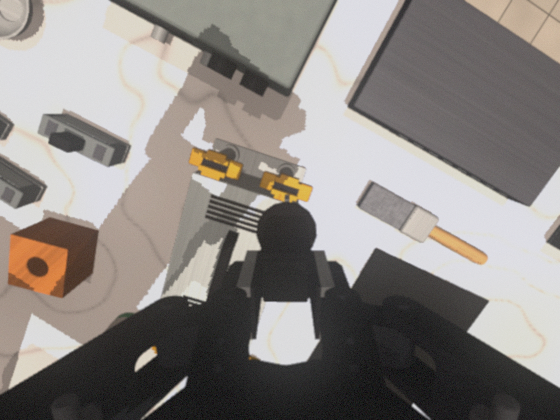

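Request:
{"api": "carry_out", "payload": {"plan": [[20, [0, 0, -4], [0, 0, 0.92]], [20, [0, 0, -4], [0, 0, 0.92]], [20, [0, 0, 0], [0, 0, 0.92]], [20, [0, 0, 0], [0, 0, 0.92]], [20, [0, 0, 0], [0, 0, 0.92]], [20, [-14, -13, 0], [0, 0, 0]], [20, [-24, -22, 0], [0, 0, 0]], [20, [-24, -22, 0], [0, 0, 0]], [20, [-24, -22, 0], [0, 0, 0]], [20, [-24, -22, 0], [0, 0, 0]], [20, [-24, -22, 0], [0, 0, 0]], [20, [-24, -22, 0], [0, 0, 0]], [20, [-24, -22, 0], [0, 0, 0]], [20, [-24, -22, 0], [0, 0, 0]], [20, [-18, -17, 0], [0, 0, 0]], [20, [-14, -15, 0], [0, 0, 0]], [20, [0, 0, 0], [0, 0, 0]], [20, [0, 0, 0], [0, 0, 0]]]}}

```text
time_s: 25.9
eef_pos: [449.3, 202.6, 262.2]
ee_rot: [-0.0, 1.0, -0.0, 0.001]
force: [0.2, -0.2, -2.1]
grip_width: 0.26
```

```bash
python3 - <<'E'
from h import *
delta([448.1,203.8,85.2],0)
E
```

```text
pos [449.3 202.6 262.2] yaw -0.04 tilt [0.07 0.01] f [ 0.2 -0.2 -2.1] grip 22.2 t 25.9
tool delta [ -1.4  -1.1 177. ] az units -0.007
```

Request:
{"api": "carry_out", "payload": {"plan": [[20, [-1.3, -1.1, 10], [0, 0, 0]], [20, [0, 0, 25], [0, 0, 0]], [20, [0, 0, 30], [0, 0, 0]], [20, [0, 0, 20], [0, 0, 0]], [20, [0, 0, 15], [0, 0, 0]], [20, [0, 0, 15], [0, 0, 0]], [20, [0, 0, 15], [0, 0, 0]], [20, [0, 0, 15], [0, 0, 0]], [20, [0, 0, 12], [0, 0, 0]], [20, [0, 0, 10], [0, 0, 0]], [20, [0, 0, 4], [0, 0, 0]], [20, [0, 0, 0], [0, 0, 0]], [20, [0, 0, 0], [0, 0, 0]]]}}

```text
time_s: 26.98
eef_pos: [448.5, 203.1, 90.9]
ee_rot: [-0.0, 1.0, -0.002, 0.0]
force: [0.5, 0.7, -1.6]
grip_width: 0.258
```

```bash
python3 - <<'E'
from h import *
delta([448.1,203.8,85.2],0)
E
```

```text
pos [448.5 203.1  90.9] yaw -0.22 tilt [0.02 0.  ] f [ 0.5  0.7 -1.6] grip 22.1 t 27.0
tool delta [-0.4 -0.7  5.7] az units -0.037
```

Request:
{"api": "carry_out", "payload": {"plan": [[20, [0, -0.5, 3], [0, 0, 0]], [20, [0, 0, 2], [0, 0, 0]], [20, [0, 0, 0], [0, 0, 0]], [60, [0, 0, 0], [0, 0, 0]], [85, [0, 0, 0], [0, 0, 0]], [85, [0, 0, 0], [0, 0, 0]], [85, [0, 0, 0], [0, 0, 0]], [85, [0, 0, 0], [0, 0, 0]], [85, [0, 0, 0], [0, 0, 0]], [85, [0, 0, -15], [0, 0, 0]], [85, [0, 0, -30], [0, 0, 0]], [85, [0, 0, -35], [0, 0, 0]], [85, [0, 0, -35], [0, 0, 0]], [85, [0, 0, -35], [0, 0, 0]], [85, [0, 0, 0], [0, 0, 0]], [85, [0, 0, 0], [0, 0, 0]]]}}

```text
time_s: 28.32
eef_pos: [448.8, 203.8, 237.1]
ee_rot: [-0.0, 1.0, -0.002, 0.002]
force: [-0.3, 0.3, -0.3]
grip_width: 0.999
```

```bash
python3 - <<'E'
from h import *
delta([569.8,-1,220],9.2)
c,M=cap('wrist');save(c,'w15')
c,M=cap('top')
m=cv2.inRange(c['color'],(0,0,0),(50,50,50));
ys,xs=np.mgrid[145:260,300:410];P=depthpts(c,M,np.c_[xs.ravel(),ys.ravel()]);k=(m[145:260,300:410].ravel()>0)&(P[:,2]<15)
r=cv2.minAreaRect(P[k][:,:2].astype(np.float32));print('mat',r)
E
python3 look.py s19 448 203 90
```

```text
pos [448.8 203.8 237.1] yaw -0.21 tilt [0.2  0.04] f [-0.3  0.3 -0.3] grip 85.3 t 28.3
tool delta [121.6 204.4  17.4] az units -1.568
mat ((517.347412109375, -289.0447998046875), (266.99609375, 198.29141235351562), 1.6774191856384277)
pos [447.8 203.6 234.7] yaw -0.21 tilt [-0.09 -0.02] f [ 0.5 -1.4 -0.5] grip 85.0 t 28.4
torque [0.01 0.03 0.02]
```

View pics/w15.png

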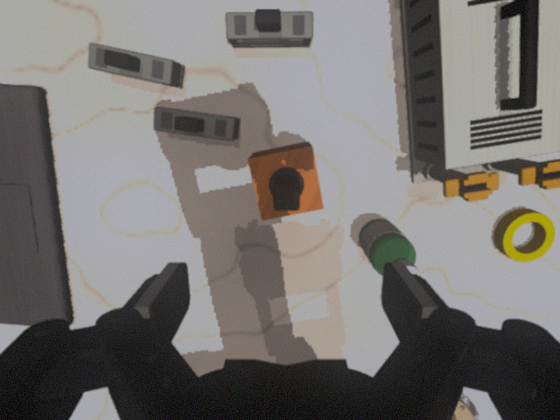

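View pics/s19.png

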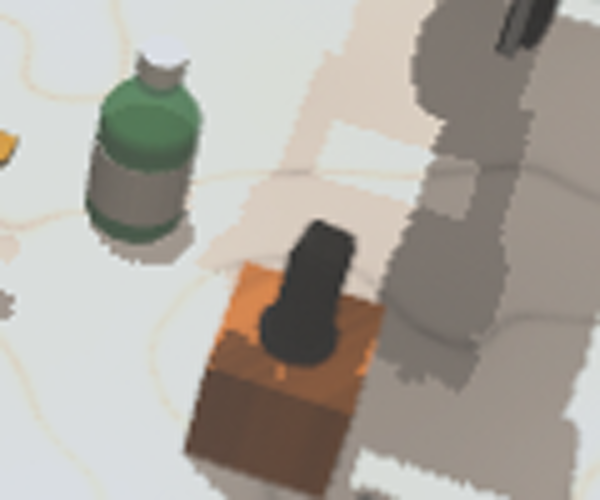

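Request:
{"api": "carry_out", "payload": {"plan": [[85, [5, 20, -5], [0, 0, 0]], [85, [10, 28, 0], [0, 0, 0]], [85, [10, 28, 0], [0, 0, 0]], [85, [10, 28, 0], [0, 0, 0]], [85, [10, 28, 0], [0, 0, 0]], [85, [10, 28, 0], [0, 0, 0]], [85, [10, 25, 0], [0, 0, 0]], [85, [6, 19, 0], [0, 0, 0]], [85, [0, 0, 0], [0, 0, -0.8]], [85, [0, 0, 0], [0, 0, -0.77]], [85, [0, 0, 0], [0, 0, 0]], [85, [0, 0, 0], [0, 0, 0]]]}}

```text
time_s: 29.47
eef_pos: [518.1, -0.4, 239.7]
ee_rot: [-0.0, 0.997, 0.079, -0.001]
force: [-0.4, 0.1, -0.8]
grip_width: 0.992
```

```bash
cat > handle.py <<'E'
from h import *
c,M=cap('wrist');save(c,'w16')
ys,xs=np.mgrid[0:260,150:420];P=depthpts(c,M,np.c_[xs.ravel(),ys.ravel()])
k=(P[:,2]>122)&(P[:,2]<135)&(c['color'][0:260,150:420].max(2).ravel()<80);q=P[k]
r=cv2.minAreaRect(q[:,:2].astype(np.float32));print(k.sum(),np.median(q[:,2]),r)
k=(P[:,2]>85)&(P[:,2]<100);print('plate z',np.median(P[k][:,2]))
delta([r[0][0],r[0][1],104],9.2)
E
python3 handle.py
```

```text
1255 127.03812180788663 ((569.1396484375, -1.3472633361816406), (88.82960510253906, 10.807948112487793), 9.3015718460083)
plate z 93.4213659080504
pos [ 5.182e+02 -3.000e-01  2.400e+02] yaw 9.08 tilt [-0.08  0.02] f [ 0.  -0.2 -0.5] grip 84.9 t 29.5
tool delta [ 50.3   9.1 135.9] az units -0.02
```

View pics/w16.png

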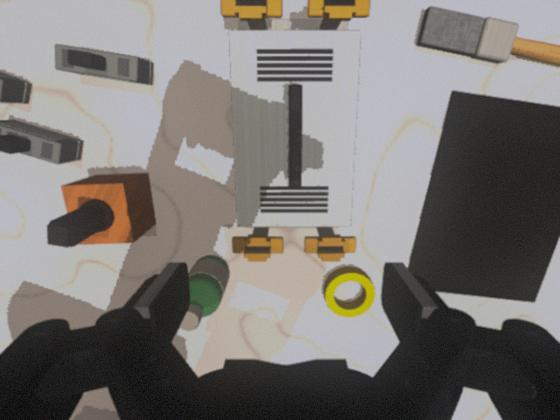

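Request:
{"api": "carry_out", "payload": {"plan": [[85, [20, 4, 20], [0, 0, 0]], [85, [20, 4, 25], [0, 0, 0]], [85, [10.5, 0, 25], [0, 0, 0]], [85, [0, 0, 25], [0, 0, 0]], [85, [0, 0, 22], [0, 0, 0]], [85, [0, 0, 18], [0, 0, 0]], [85, [0, 0, 0], [0, 0, 0]], [10, [0, 0, 0], [0, 0, 0]], [10, [0, 0, 0], [0, 0, 0]], [10, [0, 0, 0], [0, 0, 0]], [10, [0, 0, 0], [0, 0, 0]], [10, [0, 0, 0], [0, 0, 0]], [10, [0, 0, 0], [0, 0, 0]], [10, [0, 0, 0], [0, 0, 0]], [10, [0, 0, 0], [0, 0, 0]]], "grip_force": 70}}

```text
time_s: 30.77
eef_pos: [569.6, -0.4, 105.8]
ee_rot: [0.0, 0.997, 0.08, 0.0]
force: [-0.1, 0.6, 0.5]
grip_width: 0.116
```

```bash
python3 -c "
from h import *
delta([569.5,-0.5,104],9.2)"
```

```text
pos [ 5.696e+02 -4.000e-01  1.058e+02] yaw 9.21 tilt [ 0.01 -0.  ] f [-0.1  0.6  0.5] grip 9.9 t 30.8
tool delta [-0.1  0.1  1.8] az units 0.001
```

Request:
{"api": "carry_out", "payload": {"plan": [[5, [0, 0, 0], [0, 0, 0]], [5, [0, 0, -5], [0, 0, 0]], [5, [0, 0, -10], [0, 0, 0]], [5, [0, 0, -15], [0, 0, 0]], [5, [0, 0, -20], [0, 0, 0]], [5, [0, 0, -20], [0, 0, 0]], [5, [0, 0, -20], [0, 0, 0]], [5, [0, 0, 0], [0, 0, 0]], [5, [0, 0, 0], [0, 0, 0]]]}}

```text
time_s: 31.52
eef_pos: [570.0, -0.4, 197.2]
ee_rot: [0.0, 0.997, 0.08, 0.001]
force: [-0.5, -0.1, -0.2]
grip_width: 0.058
```

```bash
python3 -c "
from h import *
delta([517.3,-289,110],1.7)
c,M=cap('scene');save(c,'s20')"
```

```text
pos [ 5.700e+02 -4.000e-01  1.972e+02] yaw 9.21 tilt [ 0.15 -0.03] f [-0.5 -0.1 -0.2] grip 5.0 t 31.5
tool delta [-98.5 276.3  87.2] az units 1.252
```

View pics/s20.png

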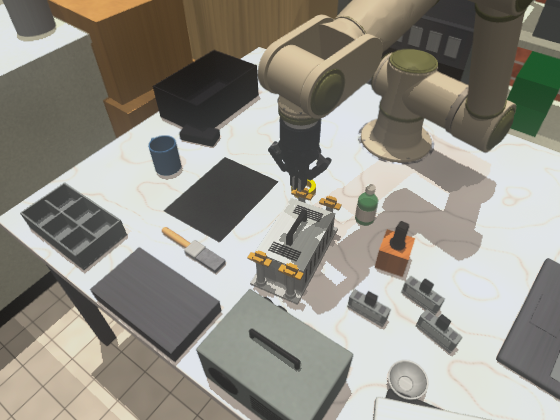

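Request:
{"api": "carry_out", "payload": {"plan": [[85, [-25, 0, 0], [0, 0, 0]], [85, [-25, 0, -20], [0, 0, 0]], [85, [0, 0, -20], [0, 0, 0]], [85, [0, 0, 0], [0, 0, 0]], [85, [0, 0, 0], [0, 0, 0]], [85, [0, 0, 0], [0, 0, 0]]]}}

```text
time_s: 32.07
eef_pos: [520.0, -8.2, 234.4]
ee_rot: [-0.0, 0.997, 0.08, -0.001]
force: [-0.2, 0.4, -0.5]
grip_width: 0.899
```

```bash
python3 handle.py
```

```text
1310 127.07888379225167 ((569.1570434570312, -1.2131004333496094), (88.68070983886719, 10.685015678405762), 9.159671783447266)
plate z 93.39383992394048
pos [519.9  -8.2 234.3] yaw 9.21 tilt [-0.14  0.04] f [-0.2 -0.7  0.3] grip 83.4 t 32.1
tool delta [ 50.    1.1 130.1] az units 0.002
```

View pics/w16.png

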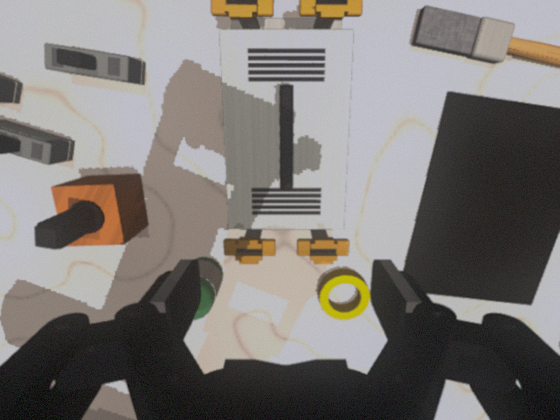

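Request:
{"api": "carry_out", "payload": {"plan": [[85, [25, 0, 20], [0, 0, 0]], [85, [25, 0, 25], [0, 0, 0]], [85, [0, 0, 25], [0, 0, 0]], [85, [0, 0, 25], [0, 0, 0]], [85, [0, 0, 22], [0, 0, 0]], [85, [0, 0, 15], [0, 0, 0]], [85, [0, 0, 0], [0, 0, 0]], [0, [0, 0, 0], [0, 0, 0]], [0, [0, 0, 0], [0, 0, 0]], [0, [0, 0, 0], [0, 0, 0]], [0, [0, 0, 0], [0, 0, 0]], [0, [0, 0, 0], [0, 0, 0]], [0, [0, 0, 0], [0, 0, 0]], [0, [0, 0, 0], [0, 0, 0]], [0, [0, 0, 0], [0, 0, 0]], [0, [0, 0, 0], [0, 0, 0]], [0, [0, 0, 0], [0, 0, 0]], [0, [0, 0, 0], [0, 0, 0]]], "grip_force": 80}}

```text
time_s: 33.62
eef_pos: [569.6, -0.4, 103.7]
ee_rot: [-0.0, 0.997, 0.08, -0.0]
force: [-0.0, 0.6, 0.1]
grip_width: 0.0
```

```bash
python3 -c "
from h import *
delta([569.5,-0.5,104],9.2)"; python3 look.py s21 569 0 125
```

```text
pos [ 5.696e+02 -4.000e-01  1.037e+02] yaw 9.21 tilt [-0.  0.] f [-0.   0.6  0.1] grip 0.0 t 33.6
tool delta [-0.1  0.1 -0.3] az units 0.002
pos [ 5.696e+02 -4.000e-01  1.037e+02] yaw 9.21 tilt [-0.  0.] f [-0.   0.6  0.1] grip 0.0 t 33.6
torque [-0.03  0.01 -0.04]
```

View pics/s21.png

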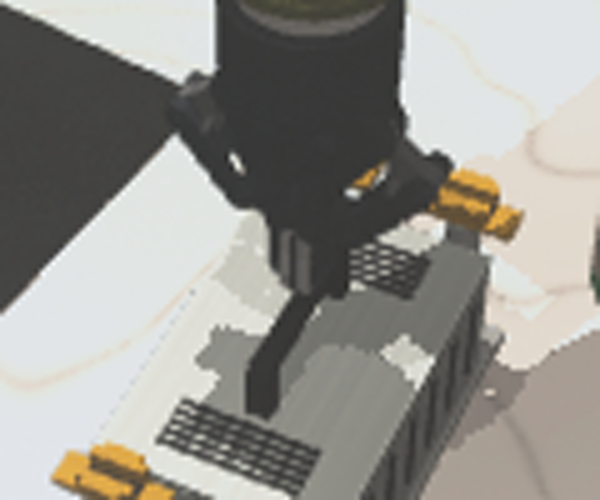

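```bash
python3 - <<'E'
from h import *
c,M=cap('wrist');save(c,'w17')
c2,M2=cap('scene')
for p in ([569.5,-.5,128],[569.5,-.5,104],[569.5-44,-7.5,128],[569.5+44,6.5,128]): print(project(c2,M2,p),project(c,M,p))
u=project(c2,M2,[569,0,115])[0].astype(int)
cv2.imwrite('pics/s22.png',cv2.resize(c2['color'][u[1]-45:u[1]+30,u[0]-50:u[0]+50],None,fx=8,fy=8,interpolation=cv2.INTER_CUBIC));print(u)
E
```

```text
[[296.75006868 221.34918019]] [[284.90338383 255.44259013]]
[[296.55158838 228.140685  ]] [[284.93069405 238.72190603]]
[[304.84547517 208.47173843]] [[284.61770794 329.0805749 ]]
[[288.19884005 234.9469599 ]] [[285.23534541 169.93305119]]
[296 225]
```

View pics/w17.png

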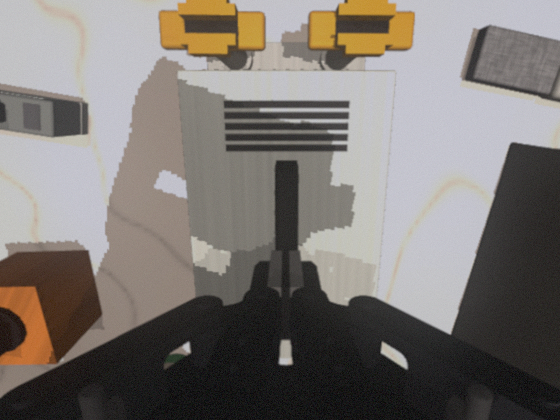

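View pics/s22.png

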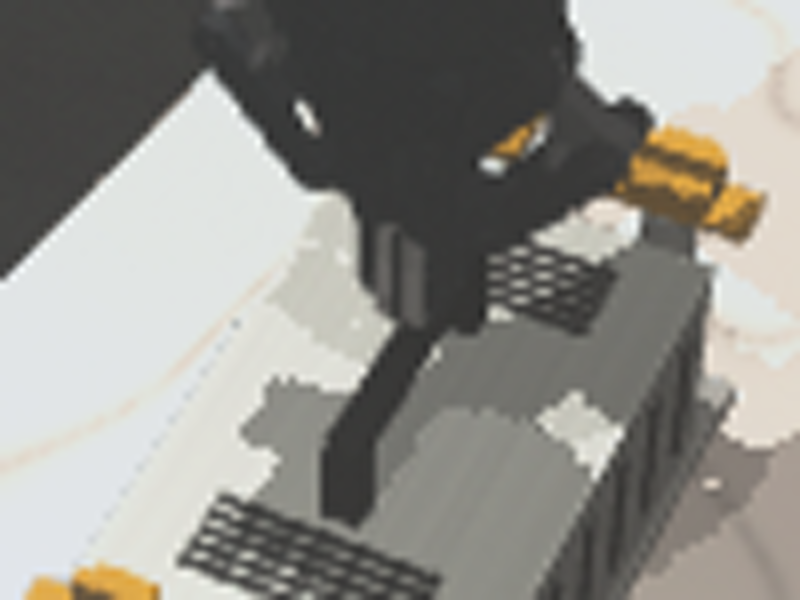

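```bash
python3 - <<'E'
from h import *
im=cv2.imread('pics/w17.png')[150:370,180:390];im=cv2.convertScaleAbs(im,alpha=2.5);cv2.imwrite('pics/w17z.png',cv2.resize(im,None,fx=2.7,fy=2.7,interpolation=cv2.INTER_CUBIC))
im=cv2.imread('pics/w16.png')
E
```

```text
(no output)
```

View pics/w17z.png

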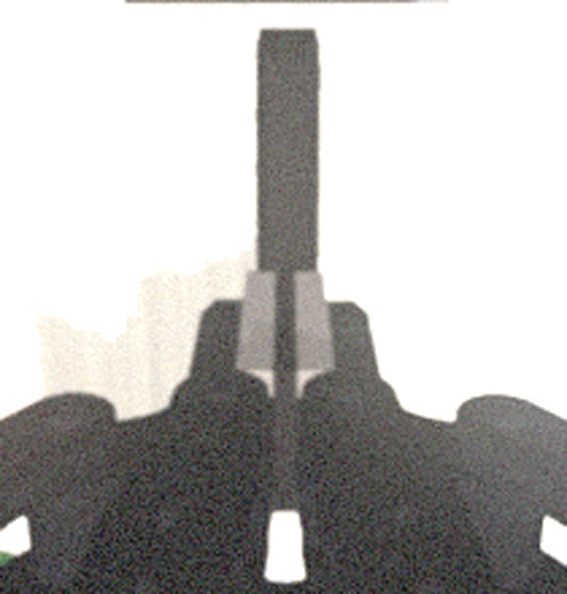

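```bash
python3 - <<'E'
from h import *
c,M=cap('wrist')
Mt=np.array(c['tool_from_camera'])
for y in (200,240,246,252,256,262,270,280,290,300,330):
    px=[(x,y) for x in (262,270,276,281,285,290,296,302)]
    P=depthpts(c,Mt,px);print(y,[tuple(p.round(0).astype(int)) for p in P])
E
```

```text
200 [(np.int64(21), np.int64(-14), np.int64(11)), (np.int64(21), np.int64(-9), np.int64(11)), (np.int64(29), np.int64(-4), np.int64(-23)), (np.int64(29), np.int64(-2), np.int64(-22)), (np.int64(29), np.int64(0), np.int64(-24)), (np.int64(29), np.int64(3), np.int64(-24)), (np.int64(29), np.int64(6), np.int64(-22)), (np.int64(21), np.int64(10), np.int64(10))]
240 [(np.int64(-5), np.int64(-14), np.int64(10)), (np.int64(-5), np.int64(-9), np.int64(10)), (np.int64(8), np.int64(-4), np.int64(-23)), (np.int64(8), np.int64(-2), np.int64(-24)), (np.int64(8), np.int64(0), np.int64(-24)), (np.int64(8), np.int64(3), np.int64(-23)), (np.int64(8), np.int64(6), np.int64(-23)), (np.int64(-5), np.int64(11), np.int64(10))]
246 [(np.int64(-10), np.int64(-14), np.int64(11)), (np.int64(-9), np.int64(-9), np.int64(11)), (np.int64(4), np.int64(-4), np.int64(-23)), (np.int64(5), np.int64(-2), np.int64(-24)), (np.int64(5), np.int64(0), np.int64(-24)), (np.int64(5), np.int64(3), np.int64(-24)), (np.int64(5), np.int64(6), np.int64(-23)), (np.int64(-9), np.int64(11), np.int64(11))]
252 [(np.int64(-13), np.int64
[... 2152 characters left out ...]
 np.int64(-7), np.int64(-87)), (np.int64(12), np.int64(-5), np.int64(-87)), (np.int64(12), np.int64(-3), np.int64(-87)), (np.int64(6), np.int64(-1), np.int64(-78)), (np.int64(6), np.int64(0), np.int64(-76)), (np.int64(6), np.int64(2), np.int64(-77)), (np.int64(11), np.int64(4), np.int64(-86)), (np.int64(12), np.int64(6), np.int64(-87))]
330 [(np.int64(16), np.int64(-6), np.int64(-108)), (np.int64(16), np.int64(-4), np.int64(-107)), (np.int64(1), np.int64(-3), np.int64(-87)), (np.int64(-3), np.int64(-1), np.int64(-82)), (np.int64(-7), np.int64(0), np.int64(-76)), (np.int64(-4), np.int64(2), np.int64(-81)), (np.int64(8), np.int64(4), np.int64(-97)), (np.int64(16), np.int64(5), np.int64(-109))]
```

Request:
{"api": "carry_out", "payload": {"plan": [[85, [0, 0, 0], [0, 0, 0]], [85, [0, 0, 0], [0, 0, 0]], [85, [0, 0, 0], [0, 0, 0]], [85, [0, 0, 0], [0, 0, 0]], [85, [0, 0, 0], [0, 0, 0]], [85, [0, 0, 10], [0, 0, 0]], [85, [0, 0, 10], [0, 0, 0]], [85, [0, 0, 0], [0, 0, 0]], [85, [0, 0, 0], [0, 0, 0]]]}}

```text
time_s: 34.57
eef_pos: [569.0, -0.2, 82.7]
ee_rot: [-0.0, 0.997, 0.08, -0.001]
force: [0.0, -0.3, 1.3]
grip_width: 1.0
```

```bash
python3 - <<'E'
from h import *
delta([569.6,-0.4,60],9.2)
c,M=cap('wrist');save(c,'w18')
P=depthpts(c,M,[(x,y) for y in range(250,300,8) for x in (180,186,400,392)])
print(P.round(0))
E
python3 look.py s23 569 0 115
```

```text
pos [ 5.69e+02 -2.00e-01  8.27e+01] yaw 9.21 tilt [-0.11  0.02] f [ 0.  -0.3  1.3] grip 85.4 t 34.6
tool delta [ 0.6  0.3 22.7] az units 0.002
[[ 512.   83.   -1.]
 [ 557.   54.   93.]
 [ 543. -106.    1.]
 [ 576.  -60.   94.]
 [ 504.   82.   -0.]
 [ 552.   54.   94.]
 [ 536. -108.    1.]
 [ 534. -101.   -0.]
 [ 573.   43.  142.]
 [ 570.   43.  136.]
 [ 587.  -45.  142.]
 [ 587.  -41.  143.]
 [ 571.   43.  144.]
 [ 567.   42.  137.]
 [ 586.  -43.  148.]
 [ 585.  -41.  146.]
 [ 567.   42.  144.]
 [ 563.   42.  137.]
 [ 587.  -41.  155.]
 [ 582.  -41.  147.]
 [ 564.   42.  145.]
 [ 561.   41.  140.]
 [ 583.  -41.  155.]
 [ 579.  -42.  147.]
 [ 561.   41.  146.]
 [ 556.   41.  139.]
 [ 581.  -41.  158.]
 [ 577.  -42.  150.]]
pos [ 5.694e+02 -3.000e-01  8.330e+01] yaw 9.21 tilt [-0.05  0.01] f [ 0.5  0.  -0.1] grip 84.9 t 34.6
torque [-0.01  0.03  0.03]
```

View pics/w18.png

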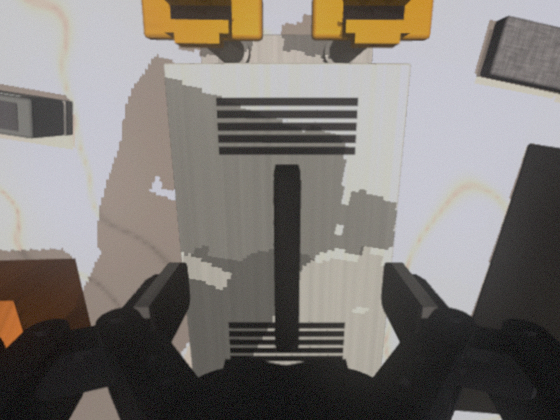

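View pics/s23.png

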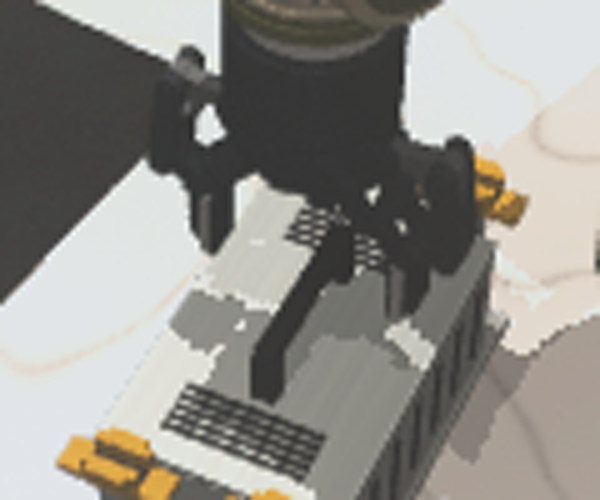

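Request:
{"api": "carry_out", "payload": {"plan": [[85, [0.3, 0, 8], [0, 0, 0]], [85, [0, 0, 8], [0, 0, 0]], [85, [0, 0, 7], [0, 0, 0]], [85, [0, 0, 0], [0, 0, 0]], [0, [0, 0, 0], [0, 0, 0]], [0, [0, 0, 0], [0, 0, 0]], [0, [0, 0, 0], [0, 0, 0]], [0, [0, 0, 0], [0, 0, 0]], [0, [0, 0, 0], [0, 0, 0]], [0, [0, 0, 0], [0, 0, 0]], [0, [0, 0, 0], [0, 0, 0]], [0, [0, 0, 0], [0, 0, 0]], [0, [0, 0, 0], [0, 0, 0]], [0, [0, 0, 0], [0, 0, 0]], [0, [0, 0, 0], [0, 0, 0]]]}}

```text
time_s: 35.92
eef_pos: [570.1, -0.3, 61.0]
ee_rot: [0.0, 0.997, 0.08, 0.0]
force: [-0.4, 0.9, 5.3]
grip_width: 0.124
```

```bash
python3 look.py s24 569 0 115
```

```text
pos [ 5.701e+02 -3.000e-01  6.100e+01] yaw 9.21 tilt [ 0.03 -0.  ] f [-0.4  0.9  5.3] grip 10.6 t 35.9
torque [ 0.23  0.21 -0.02]
```

View pics/s24.png

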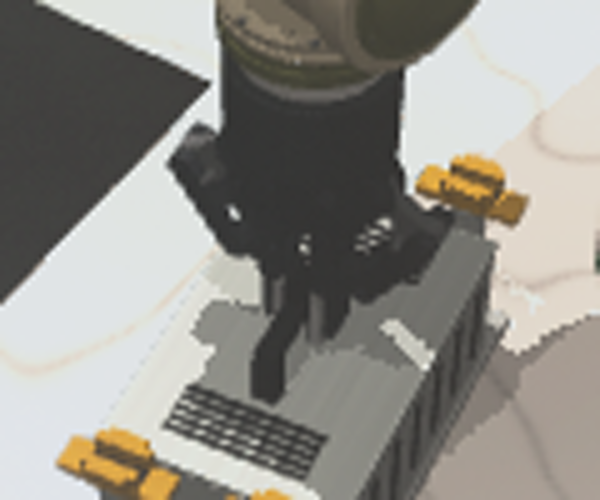

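Gripped now (10.6). Lift.

Request:
{"api": "carry_out", "payload": {"plan": [[0, [0, 0, -5], [0, 0, 0]], [0, [0, 0, -10], [0, 0, 0]], [0, [0, 0, -15], [0, 0, 0]], [0, [0, 0, -15], [0, 0, 0]], [0, [0, 0, -20], [0, 0, 0]], [0, [0, 0, -20], [0, 0, 0]], [0, [0, 0, 0], [0, 0, 0]], [0, [0, 0, 0], [0, 0, 0]]]}}

```text
time_s: 36.63
eef_pos: [570.0, -0.4, 146.0]
ee_rot: [0.0, 0.997, 0.08, 0.001]
force: [-0.1, -1.1, -3.6]
grip_width: 0.126
```

```bash
python3 look.py s25 569 0 180;python3 -c "
from h import *
delta([517.3,-289,145],1.7)"
```

```text
pos [ 5.70e+02 -4.00e-01  1.46e+02] yaw 9.21 tilt [ 0.07 -0.02] f [-0.1 -1.1 -3.6] grip 10.7 t 36.6
torque [-0.02  0.04 -0.06]
pos [ 5.694e+02 -2.000e-01  1.448e+02] yaw 9.21 tilt [-0.07  0.01] f [-0.3  0.2 -3.3] grip 10.4 t 36.7
tool delta [-9.760e+01  2.767e+02 -2.000e-01] az units 1.252
```

View pics/s25.png

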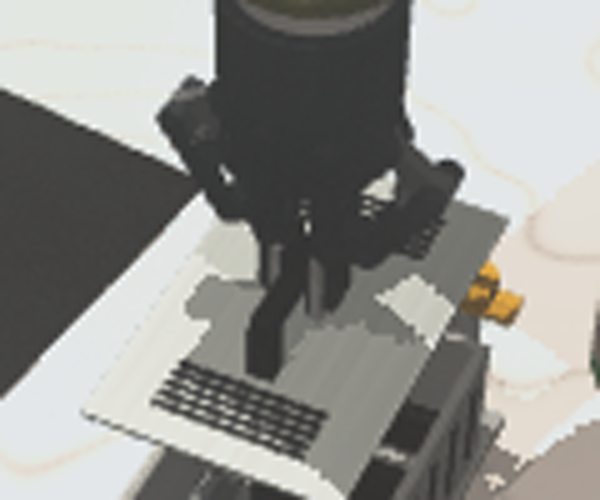

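Request:
{"api": "carry_out", "payload": {"plan": [[0, [-4, 11, 0], [0, 0, 0]], [0, [-8, 22, 0], [0, 0, 0]], [0, [-8, 23, 0], [0, 0, 0]], [0, [-8, 23, 0], [0, 0, 0]], [0, [-8, 23, 0], [0, 0, 0]], [0, [-8, 23, 0], [0, 0, 0]], [0, [-8, 23, 0], [0, 0, 0]], [0, [-8, 23, 0], [0, 0, 0]], [0, [-8, 23, 0], [0, 0, 0]], [0, [-8, 23, 0], [0, 0, 0]], [0, [-8, 23, 0], [0, 0, 0]], [0, [-8, 23, 0], [0, 0, 0]], [0, [-5, 14, 0], [0, 0, 0]], [0, [0, 0, 0], [0, 0, 0.4]], [0, [0, 0, 0], [0, 0, 0.4]], [0, [0, 0, 0], [0, 0, 0.45]], [0, [0, 0, 0], [0, 0, 0]], [0, [0, 0, 0], [0, 0, 0]]]}}

```text
time_s: 38.18
eef_pos: [518.1, -289.1, 145.0]
ee_rot: [-0.0, 1.0, 0.016, -0.001]
force: [-0.6, 0.7, -1.9]
grip_width: 0.126
```

```bash
python3 -c "
from h import *
delta([517.3,-289,145],1.7)
c,M=cap('scene');save(c,'s26')"
```

```text
pos [ 518.1 -289.1  145. ] yaw 1.79 tilt [-0.06  0.05] f [-0.6  0.7 -1.9] grip 10.7 t 38.2
tool delta [-0.8 -0.2 -0. ] az units 0.015
```

View pics/s26.png

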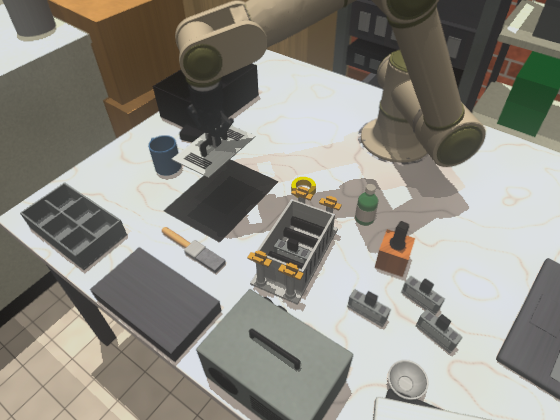

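Request:
{"api": "carry_out", "payload": {"plan": [[0, [0, 0, 15], [0, 0, 0]], [0, [0, 0, 25], [0, 0, 0]], [0, [0, 0, 25], [0, 0, 0]], [0, [0, 0, 25], [0, 0, 0]], [0, [0, 0, 25], [0, 0, 0]], [0, [0, 0, 20], [0, 0, 0]], [0, [0, 0, 15], [0, 0, 0]], [0, [0, 0, 10], [0, 0, 0]], [0, [0, 0, 4], [0, 0, 0]], [0, [0, 0, 0], [0, 0, 0]], [0, [0, 0, 0], [0, 0, 0]]]}}

```text
time_s: 39.15
eef_pos: [518.9, -289.5, -17.5]
ee_rot: [0.0, 1.0, 0.015, 0.0]
force: [0.2, -0.7, -2.3]
grip_width: 0.128
```

```bash
python3 -c "
from h import *
delta([517.3,-289,-26],1.7)
c,M=cap('scene');cv2.imwrite('pics/s27.png',cv2.resize(c['color'][60:260,130:330],None,fx=3,fy=3))"
```

```text
pos [ 518.9 -289.5  -17.5] yaw 1.74 tilt [ 0.05 -0.05] f [ 0.2 -0.7 -2.3] grip 10.9 t 39.1
tool delta [-1.6 -0.6  8.5] az units 0.006
```

View pics/s27.png

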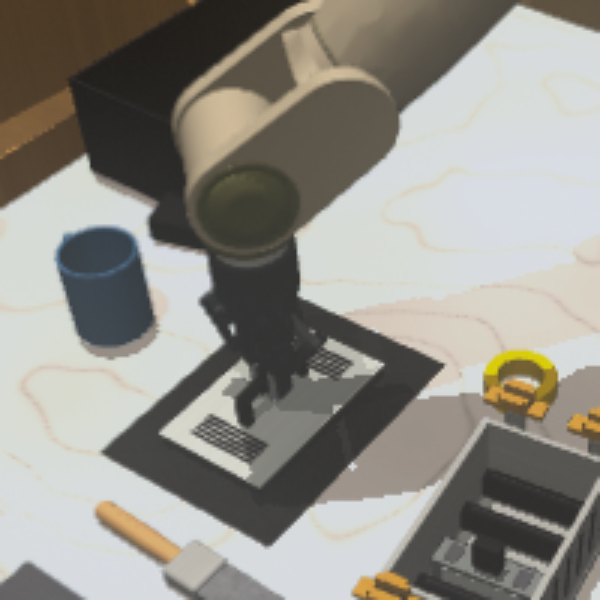

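Request:
{"api": "carry_out", "payload": {"plan": [[0, [0, 0, 3], [0, 0, 0]], [0, [0, 0, 3], [0, 0, 0]], [0, [0, 0, 2], [0, 0, 0]], [0, [0, 0, 0], [0, 0, 0]], [0, [0, 0, 0], [0, 0, 0]]]}}

```text
time_s: 39.62
eef_pos: [518.6, -289.3, -26.0]
ee_rot: [0.0, 1.0, 0.015, 0.0]
force: [-1.3, 1.4, 1.6]
grip_width: 0.125
```

```bash
python3 -c "
from h import *
delta([517.3,-289,-26],1.7)"
```

```text
pos [ 518.6 -289.3  -26. ] yaw 1.71 tilt [ 0.01 -0.01] f [-1.3  1.4  1.6] grip 10.6 t 39.6
tool delta [-1.2 -0.4  0. ] az units 0.002
```

Request:
{"api": "carry_out", "payload": {"plan": [[30, [0, 0, 0], [0, 0, 0]], [60, [0, 0, 0], [0, 0, 0]], [85, [0, 0, 0], [0, 0, 0]], [85, [0, 0, 0], [0, 0, 0]], [85, [0, 0, 0], [0, 0, 0]], [85, [0, 0, 0], [0, 0, 0]], [85, [0, 0, 0], [0, 0, 0]], [85, [0, 0, -15], [0, 0, 0]], [85, [0, 0, -25], [0, 0, 0]], [85, [0, 0, -35], [0, 0, 0]], [85, [0, 0, -35], [0, 0, 0]], [85, [0, 0, -35], [0, 0, 0]], [85, [0, 0, -35], [0, 0, 0]], [85, [0, 0, -35], [0, 0, 0]], [85, [0, 0, 0], [0, 0, 0]]]}}

```text
time_s: 40.87
eef_pos: [520.5, -290.9, 196.2]
ee_rot: [0.004, 1.0, 0.015, 0.005]
force: [0.6, -0.1, 0.8]
grip_width: 0.994
```

```bash
python3 - <<'E'
from h import *
delta([500,200,240],0)
c,M=cap('wrist');save(c,'w19')
ys,xs=np.mgrid[0:420,0:560];P=depthpts(c,M,np.c_[xs.ravel(),ys.ravel()])
g=c['color'].min(2).ravel()
k=(P[:,2]>3)&(P[:,2]<12)&(g>90)&(abs(P[:,0]-517)<130)&(abs(P[:,1]+289)<100);q=P[k]
r=cv2.minAreaRect(q[:,:2].astype(np.float32));print('cover top z',np.percentile(q[:,2],[5,50,95]),r)
c,M=cap('top');cv2.imwrite('pics/t3.png',cv2.resize(c['color'][125:265,120:400],None,fx=2.8,fy=2.8,interpolation=cv2.INTER_CUBIC))
E
```

```text
pos [ 520.5 -290.9  196.2] yaw 1.72 tilt [ 0.53 -0.45] f [ 0.6 -0.1  0.8] grip 84.9 t 40.9
tool delta [  -5.4 -490.9  -47.8] az units 0.287
cover top z [5.08451584 6.42166182 7.71465537] ((513.0890502929688, -288.9216613769531), (244.1943359375, 199.248046875), 2.290534496307373)
```

View pics/t3.png

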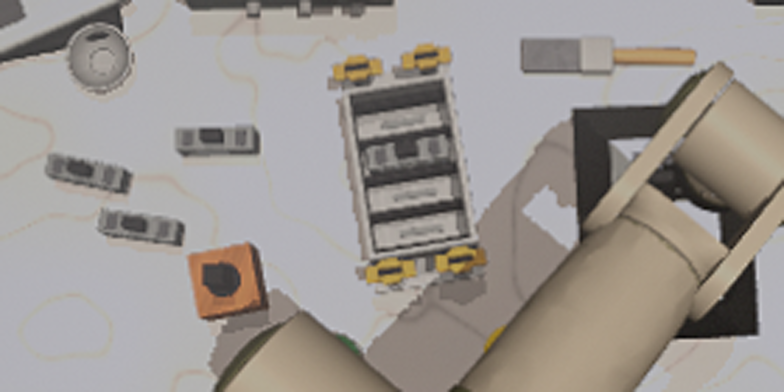

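View pics/w19.png

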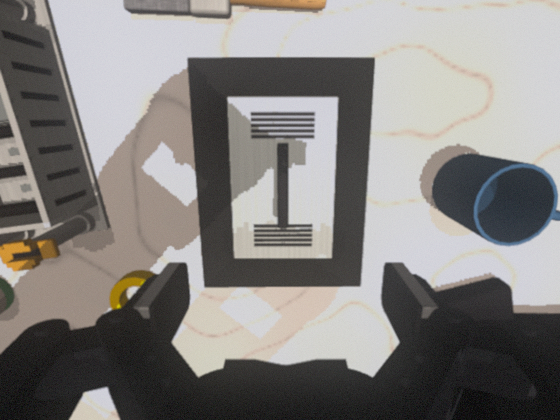

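Request:
{"api": "carry_out", "payload": {"plan": [[85, [0, -20, -20], [0, 0, 0]], [85, [0, -30, -20], [0, 0, 0]], [85, [0, -32, 0], [0, 0, 0]], [85, [0, -32, 0], [0, 0, 0]], [85, [0, -32, 0], [0, 0, 0]], [85, [0, -32, 0], [0, 0, 0]], [85, [0, -32, 0], [0, 0, 0]], [85, [0, -32, 0], [0, 0, 0]], [85, [0, -32, 0], [0, 0, 0]], [85, [0, -32, 0], [0, 0, 0]], [85, [0, -32, 0], [0, 0, 0]], [85, [0, -32, 0], [0, 0, 0]], [85, [0, -32, 0], [0, 0, 0]], [85, [0, -32, 0], [0, 0, 0]], [85, [0, -32, 0], [0, 0, 0]], [85, [0, -32, 0], [0, 0, 0]], [85, [0, -20, 0], [0, 0, 0]], [85, [0, 0, 0], [0, 0, 0]], [85, [0, 0, 0], [0, 0, 0]]]}}

```text
time_s: 42.55
eef_pos: [502.4, 228.9, 227.1]
ee_rot: [0.0, 1.0, 0.016, -0.001]
force: [-0.8, -0.2, 0.2]
grip_width: 0.997
```

```bash
cat > mods.py <<'E'
from h import *
import sys
c,M=cap('wrist');save(c,sys.argv[1])
H,W=420,560
ys,xs=np.mgrid[0:H,0:W];P=depthpts(c,M,np.c_[xs.ravel(),ys.ravel()]).reshape(H,W,3)
# spare modules: grip block tops (z 68..82) and body tops (40..50)
def blobs(lo,hi,amin):
    m=((P[:,:,2]>lo)&(P[:,:,2]<hi)).astype(np.uint8)
    n,l,st,ce=cv2.connectedComponentsWithStats(m)
    out=[]
    for i in range(1,n):
        if st[i,4]<amin: continue
        q=P[l==i];r=cv2.minAreaRect(q[:,:2].astype(np.float32));w,h=r[1];a=r[2]
        if w<h: a+=90;w,h=h,w
        out.append((ce[i].round(0),np.round(r[0],1),(round(w,1),round(h,1)),round(a%180,1),np.median(q[:,2]).round(1)))
    return out
print('blocks');[print(b) for b in blobs(67,83,60)]
print('bodies');[print(b) for b in blobs(38,52,150)]
delta(None)
E
python3 mods.py w20
```

```text
blocks
(array([554.,   6.]), array([679.6, -15.3]), (12.8, 4.4), 47.1, np.float64(70.8))
(array([477.,  16.]), array([666.6,  57.1]), (12.4, 3.1), 70.0, np.float64(75.3))
(array([516.,  30.]), array([656.9,  17. ]), (86.7, 1.2), 99.4, np.float64(75.3))
(array([459., 122.]), array([560.1,  57.6]), (187.4, 3.7), 9.2, np.float64(75.4))
(array([298.,  75.]), array([609.5, 219.3]), (23.8, 14.3), 90.0, np.float64(74.2))
(array([518., 105.]), array([590.1,   3. ]), (24.2, 14.3), 99.9, np.float64(81.6))
(array([146., 109.]), array([573.7, 368. ]), (23.4, 14.4), 78.1, np.float64(74.1))
(array([212., 173.]), array([511.6, 304.8]), (24.5, 14.3), 81.0, np.float64(74.1))
(array([521., 208.]), array([484.6, -22.5]), (107.6, 33.9), 118.3, np.float64(73.9))
(array([306., 228.]), array([448.2, 202.3]), (70.8, 70.2), 11.3, np.float64(69.6))
(array([540., 223.]), array([467.7, -51. ]), (17.5, 8.1), 154.7, np.float64(74.1))
(array([471., 231.]), array([457.4,  23.5]), (17.7, 7.6), 136.9, np.float64(75.1))
bodies
(array([534.,  10.]), array([683.5, -15.4]), (17.9, 8.1), 28.9, np.float64(44.7))
(array([458.,  19.]), array([671.8,  59.5]), (17.7, 8.5), 23.0, np.float64(45.5))
(array([539., 119.]), array([571.6, -12.7]), (179.0, 86.3), 9.2, np.float64(45.7))
(array([444., 124.]), array([560.1,  57.4]), (188.0, 3.3), 9.4, np.float64(45.2))
(array([296.,  79.]), array([609.2, 219.8]), (89.3, 26.9), 90.2, np.float64(44.4))
(array([158., 109.]), array([573.7, 368.6]), (90.2, 27.4), 77.5, np.float64(44.4))
(array([218., 168.]), array([511.7, 305. ]), (90.5, 26.5), 81.7, np.float64(44.3))
(array([302., 197.]), array([482.3, 208.8]), (69.2, 0.9), 101.3, np.float64(45.8))
pos [502.6 228.1 227.4] yaw 1.73 tilt [-0.13 -0.05] f [-0.8  0.3 -0.4] grip 84.9 t 42.6
```

View pics/w20.png

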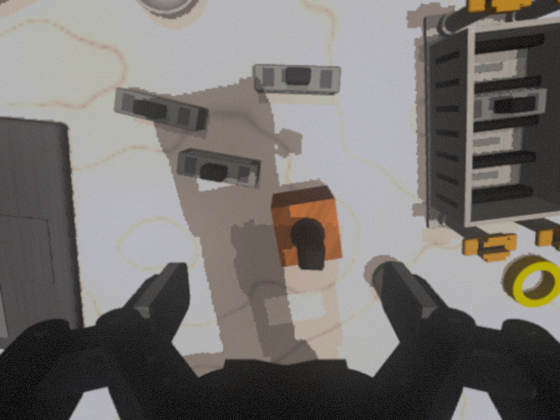

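Request:
{"api": "carry_out", "payload": {"plan": [[85, [20, 2, 0], [0, 0, 0.27]], [85, [30, 3, 10], [0, 0, 0]], [85, [30, 2, 25], [0, 0, 0]], [85, [27, 1, 30], [0, 0, 0]], [85, [0, 0, 30], [0, 0, 0]], [85, [0, 0, 25], [0, 0, 0]], [85, [0, 0, 0], [0, 0, 0]], [85, [0, 0, 0], [0, 0, 0]]]}}

```text
time_s: 43.27
eef_pos: [609.8, 220.0, 108.2]
ee_rot: [0.0, 1.0, 0.0, -0.001]
force: [0.1, 0.1, 0.3]
grip_width: 0.999
```

```bash
python3 mods.py w21;python3 -c "
from h import *
delta([609.3,220.8,12],0.1)"
```

```text
blocks
(array([531., 119.]), array([676.8,  60.2]), (16.9, 6.8), 156.6, np.float64(70.2))
(array([510., 230.]), array([589.9,  60.7]), (143.7, 37.4), 174.1, np.float64(74.9))
(array([285., 218.]), array([610.2, 219.7]), (23.8, 14.6), 89.8, np.float64(74.1))
(array([ 83., 265.]), array([574.7, 368.1]), (24.5, 15.1), 75.3, np.float64(74.0))
(array([183., 339.]), array([511.2, 300.5]), (15.2, 15.0), 168.6, np.float64(74.0))
bodies
(array([19., 10.]), array([753.4, 400.7]), (48.2, 16.5), 113.1, np.float64(40.5))
(array([503., 123.]), array([674.3,  59.8]), (17.3, 8.4), 177.9, np.float64(45.2))
(array([484., 229.]), array([580.8,  59.9]), (158.1, 33.9), 176.6, np.float64(45.2))
(array([285., 205.]), array([610.5, 219.4]), (90.1, 26.3), 90.1, np.float64(44.4))
(array([545., 219.]), array([600.8,  13. ]), (32.2, 4.4), 101.1, np.float64(46.7))
(array([106., 247.]), array([574.6, 368.4]), (90.0, 27.0), 78.0, np.float64(44.4))
(array([215., 318.]), array([508.3, 282.8]), (45.4, 27.3), 81.2, np.float64(44.5))
(array([297., 348.]), array([481.8, 209.7]), (69.6, 3.5), 100.8, np.float64(45.2))
pos [610.6 220.5 110.1] yaw 0.04 tilt [0.07 0.01] f [ 0.3 -0.3  0.2] grip 84.7 t 43.3
pos [610.6 220.5 110.1] yaw 0.04 tilt [0.07 0.01] f [ 0.3 -0.3  0.2] grip 84.7 t 43.3
tool delta [-1.5 -0.3 98.1] az units -0.01
```

View pics/w21.png

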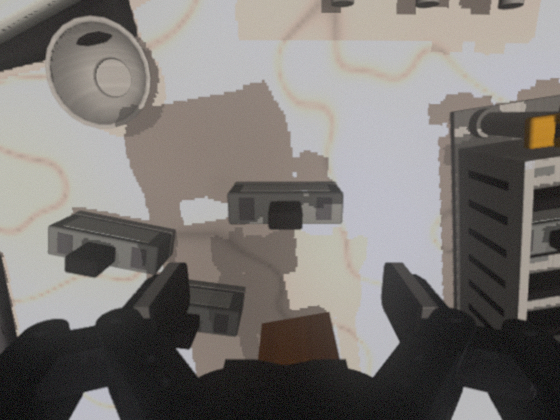

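Request:
{"api": "carry_out", "payload": {"plan": [[85, [0, 0, 20], [0, 0, 0]], [85, [0, 0, 25], [0, 0, 0]], [85, [0, 0, 25], [0, 0, 0]], [85, [0, 0, 18], [0, 0, 0]], [85, [0, 0, 8], [0, 0, 0]], [85, [0, 0, 0], [0, 0, 0]], [5, [0, 0, 0], [0, 0, 0]], [5, [0, 0, 0], [0, 0, 0]], [5, [0, 0, 0], [0, 0, 0]], [5, [0, 0, 0], [0, 0, 0]], [5, [0, 0, 0], [0, 0, 0]], [5, [0, 0, 0], [0, 0, 0]], [5, [0, 0, 0], [0, 0, 0]], [5, [0, 0, 0], [0, 0, 0]], [5, [0, 0, 0], [0, 0, 0]]], "grip_force": 60}}

```text
time_s: 44.57
eef_pos: [610.5, 221.3, 13.5]
ee_rot: [-0.0, 1.0, 0.001, 0.001]
force: [-1.2, -0.1, 5.4]
grip_width: 0.264
```

```bash
python3 look.py s28 610 220 60
```

```text
pos [610.5 221.3  13.5] yaw 0.09 tilt [0.06 0.01] f [-1.2 -0.1  5.4] grip 22.6 t 44.6
torque [0.08 0.18 0.01]
```

View pics/s28.png

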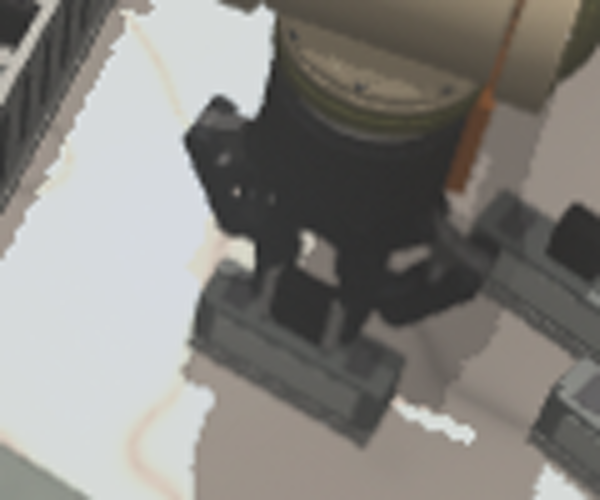

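Request:
{"api": "carry_out", "payload": {"plan": [[5, [0, 0, -8], [0, 0, 0]], [5, [0, 0, -20], [0, 0, 0]], [5, [0, 0, -25], [0, 0, 0]], [5, [0, 0, -25], [0, 0, 0]], [5, [0, 0, -25], [0, 0, 0]], [5, [0, 0, -22], [0, 0, 0]], [5, [1, 12, 0], [0, 0, 0]], [5, [2, 24, 0], [0, 0, 0]], [5, [3, 28, 0], [0, 0, 0]], [5, [3, 28, 0], [0, 0, 0]], [5, [3, 28, 0], [0, 0, 0]], [5, [3, 28, 0], [0, 0, 0]], [5, [3, 28, 0], [0, 0, 0]], [5, [2, 22, 0], [0, 0, 0]], [5, [1, 13, 0], [0, 0, 0]], [5, [0, 0, 0], [0, 0, -0.5]], [5, [0, 0, 0], [0, 0, -0.5]], [5, [0, 0, 0], [0, 0, -0.52]], [5, [0, 0, 0], [0, 0, 0]], [5, [0, 0, 0], [0, 0, 0]]]}}

```text
time_s: 46.28
eef_pos: [631.0, 10.4, 137.0]
ee_rot: [-0.0, 0.997, 0.08, -0.001]
force: [0.4, -0.4, -2.9]
grip_width: 0.266
```

```bash
python3 mods.py w22;python3 -c "
from h import *
delta([631.6,9.8,40],9.2)"
```

```text
blocks
(array([288.,   4.]), array([770. ,  31.3]), (23.3, 4.0), 100.1, np.float64(74.9))
(array([248.,  21.]), array([754.5,  55. ]), (19.5, 0.6), 89.8, np.float64(80.2))
(array([289., 169.]), array([663. ,  10.2]), (72.2, 0.7), 99.2, np.float64(76.7))
(array([218., 195.]), array([633.3,  62.7]), (28.6, 0.7), 9.3, np.float64(75.0))
(array([357., 195.]), array([650.5, -42. ]), (28.7, 0.7), 9.1, np.float64(75.2))
(array([ 41., 345.]), array([461.9, 205.3]), (71.3, 43.6), 101.9, np.float64(69.7))
bodies
(array([500.,  12.]), array([ 805.3, -115.2]), (131.0, 23.0), 90.2, np.float64(43.1))
(array([285.,  17.]), array([769.8,  32.4]), (26.6, 3.4), 98.2, np.float64(45.1))
(array([287., 163.]), array([662.5,  13.8]), (65.0, 0.5), 99.2, np.float64(45.8))
(array([  4., 282.]), array([506.6, 261.7]), (27.3, 10.0), 5.2, np.float64(42.8))
(array([ 69., 318.]), array([481.8, 205.3]), (74.9, 24.3), 81.5, np.float64(45.1))
(array([550., 355.]), array([ 513. , -288.8]), (64.9, 13.9), 1.9, np.float64(40.1))
(array([285., 348.]), array([481. , -13.9]), (74.2, 2.9), 99.0, np.float64(45.2))
pos [631.1  10.4 137.2] yaw 9.13 tilt [-0.06  0.01] f [-0.3  0.6 -2.3] grip 22.4 t 46.3
pos [631.1  10.4 137.2] yaw 9.13 tilt [-0.06  0.01] f [-0.3  0.6 -2.3] grip 22.4 t 46.3
tool delta [ 0.5  0.8 97.2] az units -0.012
```

View pics/w22.png

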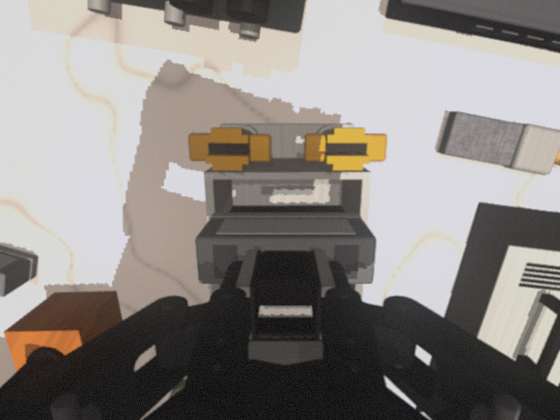

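Request:
{"api": "carry_out", "payload": {"plan": [[5, [0.5, 0.8, 5], [0, 0, 0]], [5, [0, 0, 18], [0, 0, 0]], [5, [0, 0, 20], [0, 0, 0]], [5, [0, 0, 18], [0, 0, 0]], [5, [0, 0, 12], [0, 0, 0]], [5, [0, 0, 6], [0, 0, 0]], [5, [0, 0, 0], [0, 0, 0]], [5, [0, 0, 0], [0, 0, 0]]]}}

```text
time_s: 47.0
eef_pos: [632.4, 9.5, 59.3]
ee_rot: [0.0, 0.997, 0.08, 0.0]
force: [-0.0, -0.4, -2.0]
grip_width: 0.264
```

```bash
python3 look.py s29 620 5 90;python3 -c "
from h import *
delta([631.6,9.8,21.5],9.2)"
```

```text
pos [632.4   9.5  59.3] yaw 9.2 tilt [ 0.05 -0.01] f [-0.  -0.4 -2. ] grip 22.6 t 47.0
torque [-0.01  0.06  0.01]
pos [632.6   9.5  59.7] yaw 9.2 tilt [ 0.1  -0.02] f [ 0.3  0.2 -2. ] grip 22.7 t 47.0
tool delta [-1.  -0.5 38.2] az units 0.001
```

View pics/s29.png

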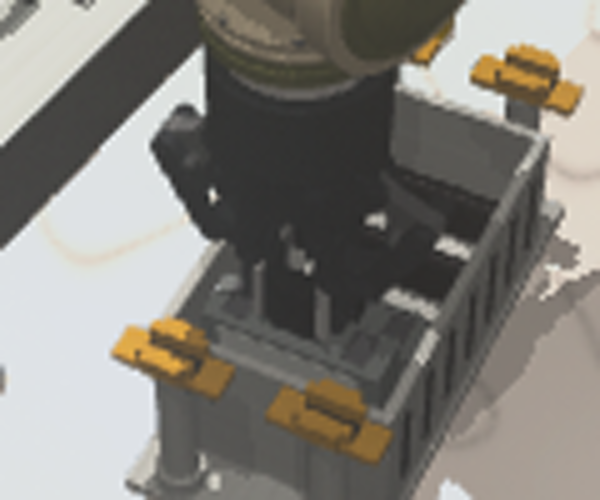

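Request:
{"api": "carry_out", "payload": {"plan": [[5, [-1, -0.3, 6], [0, 0, 0]], [5, [0, 0, 8], [0, 0, 0]], [5, [0, 0, 8], [0, 0, 0]], [5, [0, 0, 7], [0, 0, 0]], [5, [0, 0, 5], [0, 0, 0]], [5, [0, 0, 3], [0, 0, 0]], [5, [0, 0, 0], [0, 0, 0]], [5, [0, 0, 0], [0, 0, 0]]]}}

```text
time_s: 47.72
eef_pos: [631.1, 9.7, 21.6]
ee_rot: [-0.0, 0.997, 0.08, 0.0]
force: [0.4, -0.2, -2.2]
grip_width: 0.268
```

```bash
python3 -c "
from h import *
delta([631.6,9.8,21.5],9.2)"
```

```text
pos [631.1   9.7  21.6] yaw 9.21 tilt [0.01 0.  ] f [ 0.4 -0.2 -2.2] grip 22.9 t 47.7
tool delta [ 0.6 -0.   0.1] az units 0.001
```

Request:
{"api": "carry_out", "payload": {"plan": [[5, [0, 0, 1], [0, 0, 0]], [5, [0, 0, 0.5], [0, 0, 0]], [5, [0, 0, 0], [0, 0, 0]], [32, [0, 0, 0], [0, 0, 0]], [45, [0, 0, 0], [0, 0, 0]], [45, [0, 0, 0], [0, 0, 0]], [45, [0, 0, 0], [0, 0, 0]], [45, [0, 0, -8], [0, 0, 0]], [45, [0, 0, -20], [0, 0, 0]], [45, [0, 0, -30], [0, 0, 0]], [85, [0, 0, -35], [0, 0, 0]], [85, [0, 0, -35], [0, 0, 0]], [85, [-20, 0, -35], [0, 0, 0]], [85, [-30, 0, -30], [0, 0, 0]], [85, [-20, 0, 0], [0, 0, 0]], [85, [0, 0, 0], [0, 0, 0]], [85, [0, 0, 0], [0, 0, 0]]]}}

```text
time_s: 49.13
eef_pos: [562.2, -1.5, 213.7]
ee_rot: [0.0, 0.997, 0.08, 0.001]
force: [0.4, 0.2, -1.1]
grip_width: 0.995
```

```bash
python3 mods.py w23|grep -A20 blocks
```

```text
blocks
(array([286., 200.]), array([569.1,  -1.6]), (178.8, 106.9), 9.3, np.float64(75.7))
(array([286., 116.]), array([631.2,   9.1]), (23.2, 13.4), 99.2, np.float64(82.0))
(array([286., 159.]), array([590.9,   2. ]), (23.0, 13.3), 99.1, np.float64(81.9))
(array([ 88., 254.]), array([447.5, 201.8]), (72.1, 71.4), 101.5, np.float64(69.7))
(array([252., 278.]), array([457.9,  18. ]), (17.9, 9.6), 88.6, np.float64(75.6))
(array([319., 278.]), array([470.4, -54.7]), (17.7, 7.8), 114.9, np.float64(76.5))
(array([196., 334.]), array([371.4,  70.8]), (48.0, 26.9), 42.0, np.float64(76.5))
bodies
(array([287., 201.]), array([569. ,  -1.6]), (178.5, 106.9), 9.3, np.float64(44.9))
(array([271., 124.]), array([620.4,  15. ]), (82.8, 22.6), 82.1, np.float64(51.3))
(array([279., 104.]), array([639.8,  12.2]), (73.4, 8.9), 99.4, np.float64(51.2))
(array([290., 145.]), array([599.5,   3.5]), (89.0, 12.4), 96.1, np.float64(50.7))
(array([ 26., 188.]), array([508.9, 286.8]), (55.4, 25.9), 80.5, np.float64(44.3))
(array([112., 239.]), array([468.4, 188.7]), (99.5, 50.4), 56.5, np.float64(45.2))
(array([518., 255.]), array([ 519. , -289.3]), (88.3, 13.4), 1.3, np.float64(40.2))
(array([204., 315.]), array([377.6,  67.6]), (47.2, 15.8), 52.5, np.float64(44.9))
pos [562.6  -1.4 212.9] yaw 9.2 tilt [0.02 0.  ] f [-0.4 -0.5 -0.4] grip 84.7 t 49.2
```

View pics/w23.png

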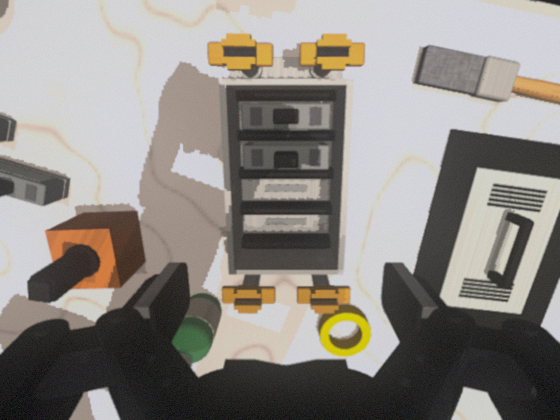

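Request:
{"api": "carry_out", "payload": {"plan": [[85, [0, -16, 0], [0, 0, 0]], [85, [0, -30, 0], [0, 0, 0]], [85, [0, -32, 0], [0, 0, 0]], [85, [0, -32, 0], [0, 0, 0]], [85, [0, -32, 0], [0, 0, 0]], [85, [0, -32, 0], [0, 0, 0]], [85, [0, -32, 0], [0, 0, 0]], [85, [0, -32, 0], [0, 0, 0]], [85, [0, -32, 0], [0, 0, 0]], [85, [0, -28, 0], [0, 0, 0]], [85, [0, -14, 0], [0, 0, 0.95]], [85, [0, 0, 25], [0, 0, 1]], [85, [0, 0, 30], [0, 0, 1]], [85, [0, 0, 30], [0, 0, 0]], [85, [0, 0, 15], [0, 0, 0]], [85, [0, 0, 0], [0, 0, 0]], [85, [0, 0, 0], [0, 0, 0]]]}}

```text
time_s: 50.6
eef_pos: [512.6, 306.8, 112.0]
ee_rot: [0.0, 0.997, -0.074, -0.001]
force: [0.6, 0.1, 0.4]
grip_width: 0.995
```

```bash
python3 mods.py w24|grep -A20 blocks;python3 -c "
from h import *
delta([511.5,306.2,13.5],-8.5)"
```

```text
blocks
(array([180., 143.]), array([574.4, 368.5]), (24.5, 14.0), 77.9, np.float64(74.1))
(array([287., 218.]), array([512. , 304.8]), (23.5, 13.6), 81.9, np.float64(74.2))
(array([438., 254.]), array([451.1, 203.2]), (71.3, 66.1), 101.2, np.float64(69.7))
bodies
(array([195., 139.]), array([574.5, 368.5]), (90.2, 26.6), 78.0, np.float64(44.3))
(array([287., 205.]), array([511.9, 304.8]), (90.1, 26.5), 81.8, np.float64(44.4))
(array([407., 231.]), array([473.4, 218.4]), (84.4, 38.6), 134.2, np.float64(45.1))
(array([545., 312.]), array([384.1,  91.6]), (31.6, 7.1), 118.3, np.float64(44.9))
pos [513.2 307.  113.3] yaw -8.48 tilt [0.04 0.02] f [-0.3  0.4  0.9] grip 85.2 t 50.6
pos [513.2 307.  113.3] yaw -8.48 tilt [0.04 0.02] f [-0.3  0.4  0.9] grip 85.2 t 50.6
tool delta [-1.6  1.1 99.8] az units 0.004
```

View pics/w24.png

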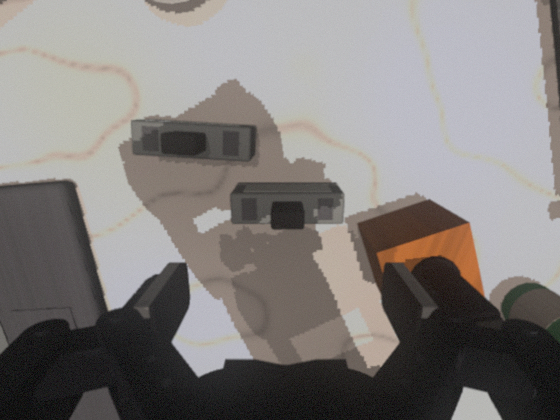

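Request:
{"api": "carry_out", "payload": {"plan": [[85, [-1.2, 1, 20], [0, 0, 0]], [85, [0, 0, 25], [0, 0, 0]], [85, [0, 0, 25], [0, 0, 0]], [85, [0, 0, 18], [0, 0, 0]], [85, [0, 0, 11], [0, 0, 0]], [85, [0, 0, 0], [0, 0, 0]], [5, [0, 0, 0], [0, 0, 0]], [5, [0, 0, 0], [0, 0, 0]], [5, [0, 0, 0], [0, 0, 0]], [5, [0, 0, 0], [0, 0, 0]], [5, [0, 0, 0], [0, 0, 0]], [5, [0, 0, 0], [0, 0, 0]], [5, [0, 0, 0], [0, 0, 0]], [5, [0, 0, 0], [0, 0, 0]], [5, [0, 0, 0], [0, 0, 0]]]}}

```text
time_s: 51.9
eef_pos: [511.7, 305.8, 14.5]
ee_rot: [-0.0, 0.997, -0.074, 0.001]
force: [-0.2, -1.3, 6.1]
grip_width: 0.268
```

```bash
python3 -c "
from h import *
delta([548.7,-3.7,138],9.2)"
```

```text
pos [511.7 305.8  14.5] yaw -8.49 tilt [0.08 0.02] f [-0.2 -1.3  6.1] grip 22.9 t 51.9
tool delta [  82.5  300.6 -123.5] az units -2.948
```

Request:
{"api": "carry_out", "payload": {"plan": [[5, [0, 0, -8], [0, 0, 0]], [5, [0, 0, -20], [0, 0, 0]], [5, [0, 0, -25], [0, 0, 0]], [5, [0, 0, -25], [0, 0, 0]], [5, [0, 0, -25], [0, 0, 0]], [5, [0, 0, -22], [0, 0, -0.5]], [5, [0, 0, 0], [0, 0, -0.8]], [5, [0, 0, 0], [0, 0, -0.85]], [5, [0, 0, 0], [0, 0, -0.8]], [5, [0, 10, 0], [0, 0, 0]], [5, [-1, 22, 0], [0, 0, 0]], [5, [-2, 30, 0], [0, 0, 0]], [5, [-2, 30, 0], [0, 0, 0]], [5, [-2, 30, 0], [0, 0, 0]], [5, [-2, 30, 0], [0, 0, 0]], [5, [-2, 30, 0], [0, 0, 0]], [5, [-2, 30, 0], [0, 0, 0]], [5, [0, 30, 0], [0, 0, 0]], [5, [0, 25, 0], [0, 0, 0]], [5, [0, 0, 0], [0, 0, 0]]]}}

```text
time_s: 53.57
eef_pos: [541.3, 35.6, 138.7]
ee_rot: [0.001, 0.997, 0.077, -0.0]
force: [-0.1, 0.3, -1.8]
grip_width: 0.265
```

```bash
python3 -c "
from h import *
delta([548.7,-3.7,60],9.2)"
```

```text
pos [541.3  35.6 138.7] yaw 8.81 tilt [-0.   -0.07] f [-0.1  0.3 -1.8] grip 22.7 t 53.6
tool delta [ 1.3 39.9 78.7] az units -0.065
```

Request:
{"api": "carry_out", "payload": {"plan": [[5, [0.5, 15, 0], [0, 0, -0.06]], [5, [0.5, 15, 0], [0, 0, 0]], [5, [0.3, 10, 0], [0, 0, 0]], [5, [0, 0, 0], [0, 0, 0]], [5, [0, 0, 0], [0, 0, 0]]]}}

```text
time_s: 53.98
eef_pos: [548.7, 0.9, 138.6]
ee_rot: [-0.0, 0.997, 0.083, -0.0]
force: [0.6, -0.4, -0.8]
grip_width: 0.262
```

```bash
python3 -c "
from h import *
delta([548.7,-3.7,60],9.2)
c,M=cap('wrist');save(c,'w25')"
```

```text
pos [548.7   0.9 138.6] yaw 9.47 tilt [-0.02  0.02] f [ 0.6 -0.4 -0.8] grip 22.4 t 54.0
tool delta [-0.7  4.6 78.6] az units 0.045
```

View pics/w25.png

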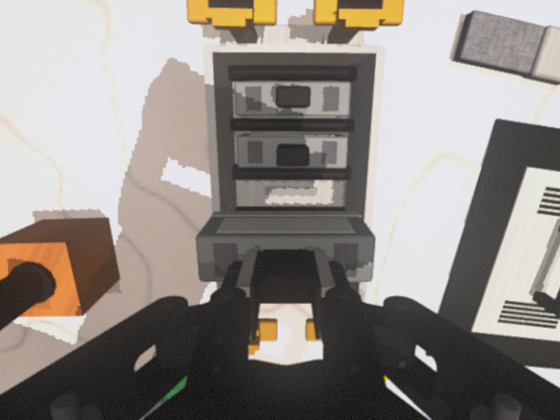

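Request:
{"api": "carry_out", "payload": {"plan": [[5, [-0.5, 4.5, 5], [0, 0, 0.04]], [5, [0, 0, 18], [0, 0, 0]], [5, [0, 0, 20], [0, 0, 0]], [5, [0, 0, 18], [0, 0, 0]], [5, [0, 0, 12], [0, 0, 0]], [5, [0, 0, 5], [0, 0, 0]], [5, [0, 0, 0], [0, 0, 0]], [5, [0, 0, 0], [0, 0, 0]]]}}

```text
time_s: 54.7
eef_pos: [549.4, -3.5, 61.1]
ee_rot: [0.0, 0.997, 0.081, 0.0]
force: [-0.2, -0.1, -1.9]
grip_width: 0.263
```

```bash
python3 -c "
from h import *
delta([548.7,-3.7,22.5],9.2)"
```

```text
pos [549.4  -3.5  61.1] yaw 9.34 tilt [ 0.03 -0.01] f [-0.2 -0.1 -1.9] grip 22.5 t 54.7
tool delta [-0.7  0.1 38.6] az units 0.023
```

Request:
{"api": "carry_out", "payload": {"plan": [[5, [-0.5, 0, 6], [0, 0, 0]], [5, [0, 0, 8], [0, 0, 0]], [5, [0, 0, 8], [0, 0, 0]], [5, [0, 0, 7], [0, 0, 0]], [5, [0, 0, 5], [0, 0, 0]], [5, [0, 0, 3], [0, 0, 0]], [5, [0, 0, 0], [0, 0, 0]], [5, [0, 0, 0], [0, 0, 0]]]}}

```text
time_s: 55.37
eef_pos: [548.7, -3.7, 23.7]
ee_rot: [0.0, 0.997, 0.081, 0.0]
force: [1.2, -0.6, -0.9]
grip_width: 0.263
```

```bash
python3 -c "
from h import *
delta([548.7,-3.7,22.5],9.2)"
```

```text
pos [548.7  -3.7  23.7] yaw 9.33 tilt [0.01 0.  ] f [ 1.2 -0.6 -0.9] grip 22.5 t 55.4
tool delta [-0.  -0.   1.2] az units 0.022
```

Request:
{"api": "carry_out", "payload": {"plan": [[5, [0, 0, 1.5], [0, 0, 0]], [5, [0, 0, 0.7], [0, 0, 0]], [5, [0, 0, 0], [0, 0, 0]], [32, [0, 0, 0], [0, 0, 0]], [45, [0, 0, 0], [0, 0, 0]], [45, [0, 0, 0], [0, 0, 0]], [45, [0, 0, 0], [0, 0, 0]], [45, [0, 0, -8], [0, 0, 0]], [45, [0, 0, -20], [0, 0, 0]], [45, [0, 0, -30], [0, 0, 0]], [85, [0, 0, -35], [0, 0, 0]], [85, [0, 0, -35], [0, 0, 0]], [85, [0, 0, -35], [0, 0, 0]], [85, [0, 0, -20], [0, 0, 0]], [85, [0, 0, 0], [0, 0, 0]], [85, [0, 0, 0], [0, 0, 0]]]}}

```text
time_s: 56.7
eef_pos: [548.9, -3.7, 205.5]
ee_rot: [0.0, 0.997, 0.081, 0.001]
force: [0.4, 0.1, -0.3]
grip_width: 0.992
```

```bash
python3 mods.py w26|sed -n '/blocks/,/bodies/p';python3 -c "
from h import *
delta([574.4,369.5,110],-12.1)"
```

```text
blocks
(array([286., 175.]), array([569.1,  -1.5]), (179.1, 107.4), 9.3, np.float64(75.3))
(array([286., 100.]), array([630.7,   8.7]), (23.2, 12.7), 99.4, np.float64(82.0))
(array([286., 146.]), array([590.9,   2.1]), (24.1, 13.5), 99.5, np.float64(81.9))
(array([286., 190.]), array([549.5,  -4.9]), (23.2, 14.2), 99.9, np.float64(81.9))
(array([ 81., 245.]), array([447.8, 202.3]), (72.2, 70.9), 101.5, np.float64(69.7))
(array([251., 270.]), array([458.4,  17.7]), (17.8, 7.7), 84.7, np.float64(76.1))
(array([320., 270.]), array([470.6, -55. ]), (17.6, 7.3), 108.3, np.float64(76.3))
(array([196., 330.]), array([370.8,  66.6]), (45.1, 21.4), 27.0, np.float64(76.6))
bodies
pos [548.3  -3.6 204.1] yaw 9.33 tilt [-0.04  0.01] f [-0.3  0.3  0.3] grip 84.9 t 56.8
tool delta [  86.3 -363.9   94.2] az units 3.572
```

View pics/w26.png

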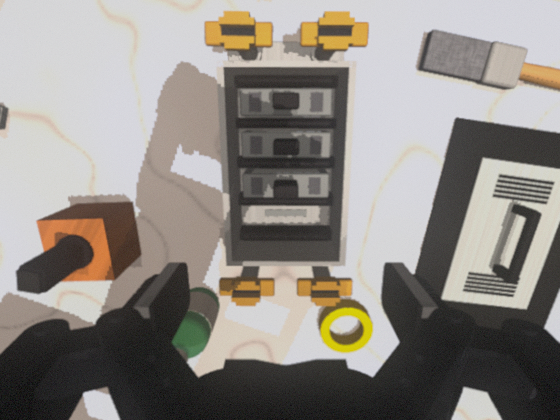

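Request:
{"api": "carry_out", "payload": {"plan": [[85, [3, -14, 0], [0, 0, 0]], [85, [6, -26, 0], [0, 0, 0]], [85, [7, -30, 0], [0, 0, 0]], [85, [7, -30, 0], [0, 0, 0]], [85, [7, -30, 0], [0, 0, 0]], [85, [7, -30, 0], [0, 0, 0]], [85, [7, -30, 0], [0, 0, 0]], [85, [7, -30, 0], [0, 0, 0]], [85, [7, -30, 0], [0, 0, 0]], [85, [7, -30, 0], [0, 0, 0]], [85, [7, -30, 0], [0, 0, 0]], [85, [7, -30, 0], [0, 0, 0.9]], [85, [7, -24, 10], [0, 0, 0.9]], [85, [0, 0, 25], [0, 0, 0.9]], [85, [0, 0, 30], [0, 0, 0.87]], [85, [0, 0, 25], [0, 0, 0]], [85, [0, 0, 0], [0, 0, 0]], [85, [0, 0, 0], [0, 0, 0]]]}}

```text
time_s: 58.25
eef_pos: [576.0, 368.6, 112.9]
ee_rot: [0.001, 0.994, -0.105, -0.002]
force: [-0.2, 0.8, 0.4]
grip_width: 0.996
```

```bash
python3 mods.py w27;python3 -c "
from h import *
delta([574.4,369.5,14],-12.1)"
```

```text
blocks
(array([285., 219.]), array([574.7, 368.4]), (24.0, 14.1), 77.9, np.float64(74.2))
(array([519., 303.]), array([456.7, 204.6]), (71.2, 55.6), 100.4, np.float64(69.7))
bodies
(array([53., 47.]), array([734.1, 509.8]), (164.9, 65.3), 112.7, np.float64(41.4))
(array([285., 206.]), array([575.1, 368.4]), (90.1, 26.0), 77.9, np.float64(44.4))
(array([487., 276.]), array([480.6, 212.6]), (74.6, 23.3), 119.3, np.float64(45.4))
pos [577. 369. 115.] yaw -12.07 tilt [0. 0.] f [-1.2  1.2  1.2] grip 84.8 t 58.3
pos [577. 369. 115.] yaw -12.07 tilt [0. 0.] f [-1.2  1.2  1.2] grip 84.8 t 58.3
tool delta [ -2.6   0.  101. ] az units 0.005
```

View pics/w27.png

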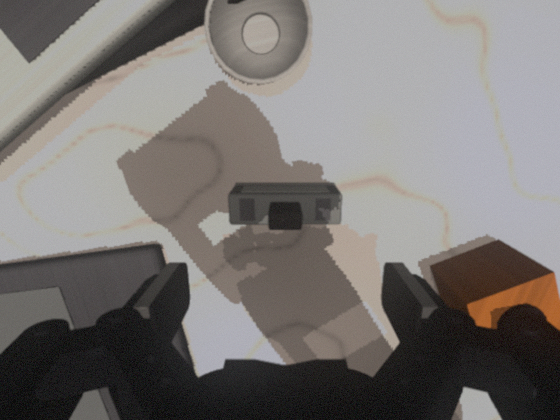

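Request:
{"api": "carry_out", "payload": {"plan": [[85, [-2, 0.3, 20], [0, 0, 0]], [85, [0, 0, 25], [0, 0, 0]], [85, [0, 0, 25], [0, 0, 0]], [85, [0, 0, 18], [0, 0, 0]], [85, [0, 0, 12], [0, 0, 0]], [85, [0, 0, 0], [0, 0, 0]], [5, [0, 0, 0], [0, 0, 0]], [5, [0, 0, 0], [0, 0, 0]], [5, [0, 0, 0], [0, 0, 0]], [5, [0, 0, 0], [0, 0, 0]], [5, [0, 0, 0], [0, 0, 0]], [5, [0, 0, 0], [0, 0, 0]], [5, [0, 0, 0], [0, 0, 0]], [5, [0, 0, 0], [0, 0, 0]], [5, [0, 0, 0], [0, 0, 0]]]}}

```text
time_s: 59.55
eef_pos: [575.3, 369.2, 15.4]
ee_rot: [-0.0, 0.994, -0.105, 0.001]
force: [-0.0, -1.2, 5.3]
grip_width: 0.267
```

```bash
python3 -c "
from h import *
delta([507.2,-10.4,138],9.2)"
```

```text
pos [575.3 369.2  15.4] yaw -12.09 tilt [0.08 0.02] f [-0.  -1.2  5.3] grip 22.8 t 59.5
tool delta [  13.1  385.4 -122.8] az units -3.548
```

Request:
{"api": "carry_out", "payload": {"plan": [[5, [0, 0, -8], [0, 0, 0]], [5, [0, 0, -20], [0, 0, 0]], [5, [0, 0, -25], [0, 0, 0]], [5, [0, 0, -25], [0, 0, 0]], [5, [0, 0, -25], [0, 0, -0.4]], [5, [0, 0, -22], [0, 0, -0.7]], [5, [0, 0, 0], [0, 0, -0.8]], [5, [0, 0, 0], [0, 0, -0.85]], [5, [0, 0, 0], [0, 0, -0.8]], [5, [-4, 10, 0], [0, 0, 0]], [5, [-8, 22, 0], [0, 0, 0]], [5, [-10, 30, 0], [0, 0, 0]], [5, [-10, 30, 0], [0, 0, 0]], [5, [-10, 30, 0], [0, 0, 0]], [5, [-10, 30, 0], [0, 0, 0]], [5, [-11, 30, 0], [0, 0, 0]], [5, [-11, 30, 0], [0, 0, 0]], [5, [-11, 30, 0], [0, 0, 0]], [5, [-8, 20, 0], [0, 0, 0]], [5, [0, 0, 0], [0, 0, 0]]]}}

```text
time_s: 61.22
eef_pos: [524.2, 92.4, 139.6]
ee_rot: [0.0, 0.997, 0.079, -0.001]
force: [-0.3, -0.3, -2.3]
grip_width: 0.262
```

```bash
python3 -c "
from h import *
delta([507.2,-10.4,138],9.2)"
```

```text
pos [524.2  92.4 139.6] yaw 9.02 tilt [-0.06 -0.05] f [-0.3 -0.3 -2.3] grip 22.4 t 61.2
tool delta [-32.8  98.8   1.7] az units -0.03
```

Request:
{"api": "carry_out", "payload": {"plan": [[5, [-5, 15, 0], [0, 0, -0.03]], [5, [-9, 28, 0], [0, 0, 0]], [5, [-9, 28, 0], [0, 0, 0]], [5, [-7, 18, 0], [0, 0, 0]], [5, [-3, 10, 0], [0, 0, 0]], [5, [0, 0, 0], [0, 0, 0]], [5, [0, 0, 0], [0, 0, 0]]]}}

```text
time_s: 61.8
eef_pos: [508.6, -6.8, 139.5]
ee_rot: [-0.0, 0.997, 0.082, 0.0]
force: [0.1, 0.9, -3.1]
grip_width: 0.266
```

```bash
python3 -c "
from h import *
delta([507.2,-10.4,60],9.2)
c,M=cap('wrist');save(c,'w28')"
```

```text
pos [508.6  -6.8 139.5] yaw 9.37 tilt [-0.    0.03] f [ 0.1  0.9 -3.1] grip 22.7 t 61.8
tool delta [-2.   3.3 79.5] az units 0.028
```

View pics/w28.png

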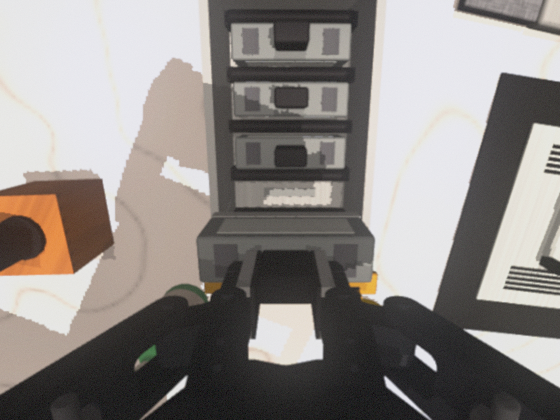

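Request:
{"api": "carry_out", "payload": {"plan": [[5, [-1.8, 3.2, 5], [0, 0, 0]], [5, [0, 0, 18], [0, 0, 0]], [5, [0, 0, 20], [0, 0, 0]], [5, [0, 0, 18], [0, 0, 0]], [5, [0, 0, 12], [0, 0, 0]], [5, [0, 0, 5], [0, 0, 0]], [5, [0, 0, 0], [0, 0, 0]], [5, [0, 0, 0], [0, 0, 0]]]}}

```text
time_s: 62.52
eef_pos: [507.5, -10.5, 61.8]
ee_rot: [0.0, 0.997, 0.082, 0.0]
force: [0.4, 0.2, -2.9]
grip_width: 0.264
```

```bash
python3 -c "
from h import *
delta([507.2,-10.4,23.4],9.2)"
```

```text
pos [507.5 -10.5  61.8] yaw 9.43 tilt [ 0.02 -0.  ] f [ 0.4  0.2 -2.9] grip 22.6 t 62.5
tool delta [-0.3 -0.2 38.4] az units 0.038
```

Request:
{"api": "carry_out", "payload": {"plan": [[5, [0, 0, 6], [0, 0, 0]], [5, [0, 0, 8], [0, 0, 0]], [5, [0, 0, 8], [0, 0, 0]], [5, [0, 0, 7], [0, 0, 0]], [5, [0, 0, 5], [0, 0, 0]], [5, [0, 0, 3.5], [0, 0, 0]], [5, [0, 0, 0], [0, 0, 0]], [5, [0, 0, 0], [0, 0, 0]]]}}

```text
time_s: 63.18
eef_pos: [507.3, -10.9, 23.9]
ee_rot: [0.0, 0.997, 0.082, 0.0]
force: [0.2, 0.1, -2.1]
grip_width: 0.266
```

```bash
python3 -c "
from h import *
delta([507.2,-10.4,23.4],9.2)"
```

```text
pos [507.3 -10.9  23.9] yaw 9.39 tilt [ 0.01 -0.  ] f [ 0.2  0.1 -2.1] grip 22.7 t 63.2
tool delta [-0.  -0.5  0.5] az units 0.032
```

Request:
{"api": "carry_out", "payload": {"plan": [[5, [0, 0, 1], [0, 0, 0]], [5, [0, 0, 0.5], [0, 0, 0]], [5, [0, 0, 0], [0, 0, 0]], [32, [0, 0, 0], [0, 0, 0]], [45, [0, 0, 0], [0, 0, 0]], [45, [0, 0, 0], [0, 0, 0]], [45, [0, 0, 0], [0, 0, 0]], [45, [0, 0, -8], [0, 0, 0]], [45, [0, 0, -20], [0, 0, 0]], [45, [0, 0, -30], [0, 0, 0]], [85, [0, 0, -35], [0, 0, 0]], [85, [0, 0, -35], [0, 0, 0]], [85, [0, 0, -35], [0, 0, 0]], [85, [0, 0, -35], [0, 0, 0]], [85, [0, 0, 0], [0, 0, 0]], [85, [0, 0, 0], [0, 0, 0]]]}}

```text
time_s: 64.52
eef_pos: [507.8, -11.0, 222.4]
ee_rot: [0.001, 0.997, 0.082, 0.002]
force: [0.1, 0.6, -0.8]
grip_width: 0.994
```

```bash
python3 mods.py w29|sed -n '/blocks/,/bodies/p'; python3 - <<'E'
from h import *
c,M=cap('wrist');np.savez('v29.npz',color=c['color'],range_z=c['range_z'],M=M)
import slots;slots.slots('v29')
c,M=cap('scene');save(c,'s30')
E
```

```text
blocks
(array([244.,   3.]), array([667.7,  52.2]), (15.8, 5.1), 109.2, np.float64(74.6))
(array([326.,   4.]), array([679.7, -20.8]), (15.9, 5.3), 92.1, np.float64(74.6))
(array([285., 109.]), array([569.5,  -1.4]), (178.8, 107.0), 9.4, np.float64(75.2))
(array([285.,  55.]), array([630.8,   8.7]), (23.1, 14.5), 100.1, np.float64(81.8))
(array([285., 101.]), array([590.2,   1.8]), (23.6, 12.6), 99.4, np.float64(81.9))
(array([285., 145.]), array([549.8,  -4.4]), (23.5, 13.1), 99.5, np.float64(82.0))
(array([ 83., 204.]), array([447.6, 202.5]), (71.9, 71.2), 101.7, np.float64(69.6))
(array([286., 187.]), array([507.5, -11.9]), (23.3, 13.7), 99.5, np.float64(81.8))
(array([251., 226.]), array([458.9,  17.1]), (17.2, 6.4), 78.9, np.float64(76.2))
(array([319., 226.]), array([470.5, -55.2]), (17.6, 7.4), 107.9, np.float64(73.9))
(array([199., 292.]), array([368.8,  64.1]), (47.0, 18.4), 17.7, np.float64(76.7))
bodies
v29 px (324, 246) sz 24.1 5.3 ctr [465.5 -54.9 113. ] ang 99.4
v29 px (246, 245) sz 7.5 25.1 ctr [453.7  17.9 113. ] ang 96.9
```

View pics/w29.png

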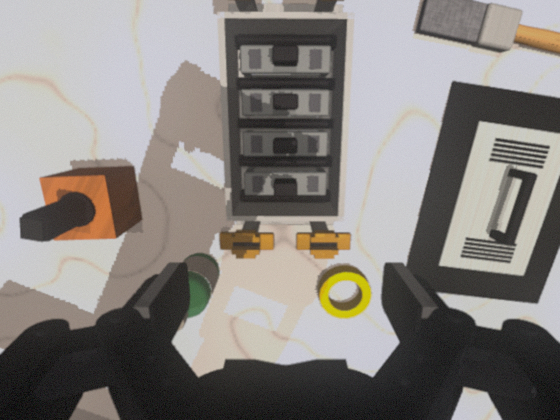

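View pics/s30.png

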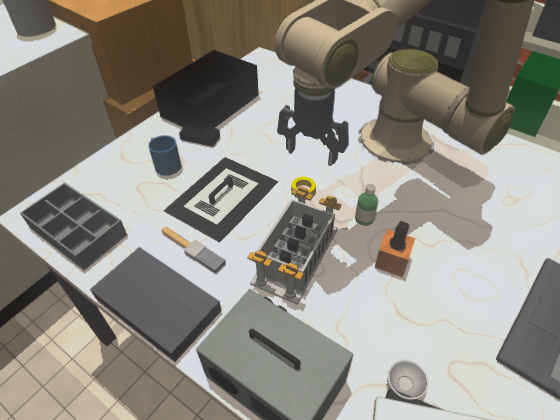

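```bash
python3 - <<'E'
from h import *
c,M=cap('wrist')
ys,xs=np.mgrid[0:300,0:560];P=depthpts(c,M,np.c_[xs.ravel(),ys.ravel()])
k=(P[:,2]>133)&(P[:,2]<150)&(np.hypot(P[:,0]-448,P[:,1]-203)<40);q=P[k];print('driver top',len(q),np.median(q,0).round(1))
k=(P[:,2]>72.5)&(P[:,2]<82)&(np.hypot(P[:,0]-448,P[:,1]-203)<25);q=P[k];print('flange',len(q),np.median(q[:,2]))
c,M=cap('scene')
ys,xs=np.mgrid[100:260,130:300];P=depthpts(c,M,np.c_[xs.ravel(),ys.ravel()]);g=c['color'][100:260,130:300].min(2).ravel()
k=(g>100)&(P[:,2]>3.5)&(P[:,2]<13)&(abs(P[:,0]-518)<110)&(abs(P[:,1]+289)<75);q=P[k]
r=cv2.minAreaRect(q[:,:2].astype(np.float32));A=np.c_[q[:,:2]-q[:,:2].mean(0),np.ones(len(q))];print('cover',r,np.median(q[:,2]),np.linalg.lstsq(A,q[:,2],rcond=None)[0])
print(ctrl.finish_job())
E
```

```text
driver top 705 [449.7 200.  138.1]
flange 437 75.5078447654123
cover ((519.1845092773438, -288.86041259765625), (192.62786865234375, 125.64994812011719), 1.5852422714233398) 7.31336896695268 [9.19398648e-04 1.91433376e-03 7.35247222e+00]
the job is handed in; nothing more can be done
None
```

I finished the task and handed the job in at about 65 s; the hand-in reports no verdict.

I turned the three locked fasteners open with the screwdriver; the fourth was already open. I then hung the driver back in its holder, laid the cover on the mat, and pushed the three spare modules into bays 0, 1 and 3. Bay 2 already held the fitted module. One spare was knocked aside during the run, so I measured it again before picking it up.

**Last checks**
- **Fasteners:** all four slots measured at 96–99° against a cage heading of about 9.2°, so they are open to within measuring error. The two far fasteners were last checked just after the third was turned.
- **Cover:** flat (slope under 0.002), upper face 7.3 mm high, and about 2 mm from the mat's middle.
- **Modules:** all four grip blocks, fitted one included, topped at 82 mm against the 83 mm expected when fully home. They sit about 41–43 mm apart (42 expected).
- **Driver:** top at 138 mm and flange at 75.5 mm, which matches hanging in the holder.
- **Bystanders:** looked unmoved in the pictures; I did not measure them.

**Disagreements along the way**
- **Finger length:** the fingertips are about 40 mm shorter than the text's TCP implies. My first two grasps at the cover handle closed above the bar and moved nothing. I measured the tips in the wrist camera's depth image and corrected for it.
- **Camera offset:** the wrist camera was off by about 1.2 mm sideways. I corrected for that too.

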